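# Raise the probe head and index the board nest on a test jig

### The job

The probe head of the circuit board test jig has been left down: wind the handwheel with the red crank grip one full turn clockwise, seen from above, so that the head is right up. Only then take the upright black grip on the blue nest that carries the board, slide the nest in under the head until its spring plunger clicks into the notch of the index bar, without running on past the notch, and finish while holding it still there by the grip, ready for the head to come down. Leave the small jar with the red lid, the yellow screwdriver and the side cutters where they lie.

Things in the scene. Friction and masses are not known exactly. Their poses are not given: they have to be found in the camera images.
- jig: Fixed test jig on feet: grey base plate 164 (x) x 420 (y) mm, its top 34 mm above the bench; origin under its centre on the bench. The nest slides along its y axis. At y=-100 mm a bridge (x -82..82, y -125..-75, up to z 156) carries the probe head below it and the handwheel on top. Index bar along its front (x=-57). Black end blocks of the rods, up to z 64, at y=-195 and 195.
- handwheel (a joint): Black disc handwheel, 106 mm across, top face 188 mm above the bench, axis upright at jig (0,-100 mm). Rad, grows turning clockwise from above; starts 0 to 0.3, hard stop at 6.65 (head right up). Stays where left; turning takes about 0.08 N m (2 N at the crank grip). At value q the crank grip stands at jig x=-40 cos q, y=-100+40 sin q mm.
- probe_head (a joint): Lift of the probe head in m: 0 down (its pins block the board's way, tips 70 mm above the bench, board's top 72), 0.014 after one turn of the handwheel, which drives it by a screw; about 0.0148 at the stop.
- crank_grip (a point): Middle of the red upright crank grip on the handwheel, 216 mm above the bench. The grip is a round handle 21 mm across at most, from 192 to 235 mm above the bench, 40 mm from the wheel's axis; it turns freely on its pin, so it can be held firmly and led round a circle without turning the hand.
- nest (a joint): Travel of the blue board nest on its two rods, m: 0 fully out (towards the jig's +y), grows as it slides in towards -y under the head; starts 0 to 0.04. Notch at 0.120, end of travel at 0.150. Friction about 2 N; the spring plunger drops 2 mm into the notch, draws the nest to its middle from within about 2 mm and takes about 10 N to push out again.
- push_grip: Upright black round grip that is fixed on the nest's outer (+y) end, 20 mm across at most, 60 mm high; origin at the centre of its foot, 68 mm above the bench, z up. It travels with the nest.
- nest_grip (a point): Middle of the upright black grip of the nest, 102 mm above the bench (the grip stands from 68 to 128 mm above it). With the nest in the notch it is 145 mm from the handwheel's axis, along the jig's +y.
- plunger_tip (a point): Lowest point of the spring plunger's steel ball (12 mm ball in a brass housing on the nest's front edge, white pointer line on its lug) as it rides on the index bar, 46 mm above the bench.
- notch (a point): Centre (jig x=-57, y=-25 mm) of the 9 mm wide notch in the top of the dark steel index bar (12 mm wide, top 46 mm above the bench, red line on its front face). The plunger is home when plunger_tip is at this point.
- flux_jar: Small white jar with a red lid, 42 mm across, 32 high, loose, in front of the jig; origin at the centre of its underside. To be left alone.
- driver_yellow: Screwdriver with yellow handle, 153 mm long, 20 mm thick, loose, lying in front of the jig; origin under its middle. To be left alone.
- side_cutter: Blue side cutters, 115 x 45 x 10 mm, loose, lying flat in front of the jig; origin under their middle. To be left alone.

How it is judged (in metres and radians):
On the way, in this order (a step that is already met when the one before it is completed fails the run):
1. the probe head is raised by a full turn of the handwheel, with the nest still out (value of joint handwheel above 6.1 rad and value of joint nest below 0.05 m), for 0.2 s.
2. the nest is slid in, by its grip, until the plunger sits in the notch (value of joint nest between 0.1175 and 0.1225 m and contact force between the fingers and push_grip above 1 N), for 0.2 s.
At the end, for the whole second after the job is handed in: The handwheel stands at 6.1 rad or more (head up), the nest within 2.5 mm of the notch (joint 0.1175 to 0.1225) and still (under 5 mm/s), and the fingers still hold its black grip (contact force over 2 N); the jar, screwdriver and side cutters lie within 20 mm of where they were (value of joint nest between 0.1175 and 0.1225 m and velocity of joint nest between -0.005 and 0.005 m/s and contact force between the fingers and push_grip above 2 N and value of joint handwheel above 6.1 rad and distance of each of flux_jar, driver_yellow, side_cutter from where it was at the start of the episode below 0.02 m); the arm keeps its last pose, push and grip.
It fails at once if the nest is pushed in against the pins before the head is raised (nest past 50 mm with the handwheel under 5.5 rad) (value of joint nest above 0.05 m and value of joint handwheel below 5.5 rad).
It fails at once if the nest runs on more than 10 mm past the notch (value of joint nest above 0.13 m).
It fails at once if the red-lidded jar is moved more than 20 mm (distance of flux_jar from where it was at the start of the episode above 0.02 m).
It fails at once if the yellow screwdriver is moved more than 20 mm (distance of driver_yellow from where it was at the start of the episode above 0.02 m).
It fails at once if the pair of side cutters is moved more than 20 mm (distance of side_cutter from where it was at the start of the episode above 0.02 m).
It also fails if it takes over 56 s, if anything falls off the work surface, if the arm or the gripper's body presses on something with over 40 N, if the wrist force passes 120 N, or if a joint passes its speed limit or range.

### The arm

A 7-joint arm with a two-finger parallel gripper is mounted at the origin on a cart in front of the work surface, level with it; the furniture and walls round the work are solid. World frame = base frame: x ahead of the robot, y to its left, z up, the work surface at z = 0. Lengths are in mm, angles in rad, forces in N, time in s.
With the tool pointing down it reaches from about 400 to 750 mm from the base axis. Payload 19.5 kg.
Tool frame: the origin (TCP) lies at the very end of the fingers, on their centre line; the grasp point (between the pads) lies 19 mm behind it (r.grip_depth is the distance from the TCP to the grasp point, in mm); x points along the fingers, y is the direction in which the jaws open and shut, and the axes are right-handed (so a half turn about x gives the same grasp; the last joint's range is limited). The gripper opens to 85 mm and grips with 20 to 120 N. Pads are 22 mm wide; open, the fingers measure 114 mm over their backs; the gripper's body (76 mm by 85 mm) begins 54 mm behind the grasp point. The pads swing forward as they close: fully open they stand 13 mm farther back than shut.
Start: joints at [1.215, 0.707, -0.028, 1.485, 0.022, 0.951, -0.075], TCP at [177.481, -546.896, 231.268] pointing down, gripper open.
Joint ranges: [-2.71, 2.71], [-0.32, 2.16], [-1.57, 1.52], [0, 2.45], [-1.46, 4.6], [0, 2.02], [-2.83, 2.83]. Speed limits (rad/s): [1.89, 1.89, 2.57, 2.57, 3.01, 3.01, 3.01].

### API

Orientations are given as [roll, pitch, yaw] about the fixed x, y, z axes, in that order (R = Rz(yaw) Ry(pitch) Rx(roll)).
In Python, from workcell import state, eyes, order, r gives the robot as it stands.
- The arm moves only by the shell command python3 -m handwheel 'ROWS' [OPENING]. ROWS is JSON, a list of rows, each an object with "linear": the shift along the tool's x, y, z in mm, a list of three; "rotation": the turn, a rotation vector about the tool's x, y, z in degrees, a list of three. A call has 1 to 20 rows; each row is the pose to reach, as a shift and turn from the pose commanded when the call began, along the tool's axes at that moment; what a row does not reach only later rows make up. A row lasts 1/12 s, in which the tool goes at most 41.7 mm and 7.16 degrees, less where a joint would pass 70% of its speed; a pose out of reach is approached as far as the arm can. A call with a gripper value outside its range is refused whole. OPENING is the closure in counts, from 0 (fully open) to 255 (shut), set as the call begins (- or left out, the last holds). The fingers move at their own pace and stop on an object; the grip force is fixed at half the most. Time passes only in rows, so rows that repeat a pose let the fingers close. It gives the time, the measured TCP pose, the force and the opening at its end, in the units of the state.
- state(): the state, without advancing time (a new reading comes with each control period).
- eyes.snapshot(name): name is "scene" or "top" or "wrist"; returns (picture, depth): 400x640x3 uint8, red, green, blue; 400x640 float32, mm along the optical axis (not along the pixel's ray), 0 where there is no reading.
- eyes.get_calibration(name): a dict with "fx", "fy", "cx", "cy" (pixels), "D" ([k1, k2, p1, p2, k3] as OpenCV has them; the pictures are not rectified), "T" (4x4, takes a point from camera to world coordinates). Camera axes: x right, y down, z forward; pixel columns grow to the right and rows downward; lengths in mm; the calibration is good to about 2 mm. A picture is of the moment at which its call begins: read the wrist's pose just before it. get_calibration takes no time and is no camera call; for the wrist camera it gives the pose at the moment of the call.
- order.finish_job(): hands the job in, once; it reports no verdict.
The state is a dict: "time_s": time; "joints": joint angles; "joint_velocities": joint speeds; "effort": joint torques, N m; "tool_pos": TCP position; "tcp_rot": TCP orientation; "ft_force": force on the tool from outside, world axes, zero at the start; "moment": the same for the moment, N m; "opening": opening from 0.0 (shut) to 1.0 (fully open).
Only numpy, scipy, OpenCV 4.12 (cv2) and the standard library are available. Lean on these libraries where they do the work, as an engineer would, in place of code of your own. Each camera call takes 0.05 s, during which the arm holds its last target.

## Working session

There is one attempt and no reset: what is moved stays moved. The work goes in short steps, Python scripts to look and compute and a shell command to move; the robot and the scene stay as the last step left them, time stands still between calls to the robot, and variables do not carry over. Pictures are saved under pics/ and viewed, and the job is handed in when it is done.

```bash
ls; mkdir -p pics; python3 - <<'E'
from workcell import state, eyes, order, r
import cv2
print(state()); print(r.grip_depth)
for n in ("scene","top","wrist"):
    c=eyes.get_calibration(n); print(n,c)
    p,d=eyes.snapshot(n); cv2.imwrite(f"pics/{n}0.png",p[:,:,::-1])
    import numpy as np; np.save(f"pics/{n}0_d.npy",d); np.save(f"pics/{n}0_p.npy",p)
E
```

```text
pics
{'time_s': 0.0, 'joints': array([ 1.21531306,  0.70708611, -0.0276143 ,  1.48498332,  0.02199263,
        0.95089552, -0.07547868]), 'joint_velocities': array([-1.28885165e-03,  7.09257210e-05,  3.93532352e-04, -1.78720673e-04,
        3.81796306e-04, -4.03922845e-04,  4.14830241e-04]), 'effort': array([ 3.36191069e-04, -8.83180833e+01,  1.23471748e+00, -2.36167860e+01,
        1.68896501e-02,  6.49883921e-03, -4.36622088e-06]), 'tool_pos': array([ 177.40005959, -546.68090948,  230.84087017]), 'tcp_rot': array([-1.54306883,  1.56972623,  1.9123219 ]), 'ft_force': array([-0.03759475,  0.033831  , -0.97502582]), 'moment': array([ 0.03084428, -0.02813406, -0.00865483]), 'opening': 0.9997561603249981}
18.700000000000003
scene {'fx': 474.63086941703, 'fy': 474.63086941703, 'cx': 315.4774145778754, 'cy': 199.07601632042713, 'D': array([-0.10938337,  0.        ,  0.        ,  0.        ,  0.        ]), 'T': array([[-8.70302488e-01, -2.29990653e-01,  4.35520238e-01,
         8.12935889e+01],
       [-4.92430253e-01,  3.89680251e-01, -7.78242730e-01,
         7.58320612e+02],
       [ 9.
[... 529 characters left out ...]
 [-1.49303466e-02, -1.88129883e-01, -9.82030667e-01,
         1.18470710e+03],
       [ 0.00000000e+00,  0.00000000e+00,  0.00000000e+00,
         1.00000000e+00]])}
wrist {'fx': 349.34184242911164, 'fy': 349.34184242911164, 'cx': 318.821081262293, 'cy': 197.11756165976462, 'D': array([-0.02441513,  0.        ,  0.        ,  0.        ,  0.        ]), 'T': array([[ 3.08704984e-01, -9.07989199e-01, -2.83296393e-01,
         2.48897713e+02],
       [-9.51156737e-01, -2.95147097e-01, -9.04933847e-02,
        -5.23633120e+02],
       [-1.44709216e-03,  2.97395032e-01, -9.54753424e-01,
         3.74934650e+02],
       [ 0.00000000e+00,  0.00000000e+00,  0.00000000e+00,
         1.00000000e+00]])}
```

View pics/scene0.png

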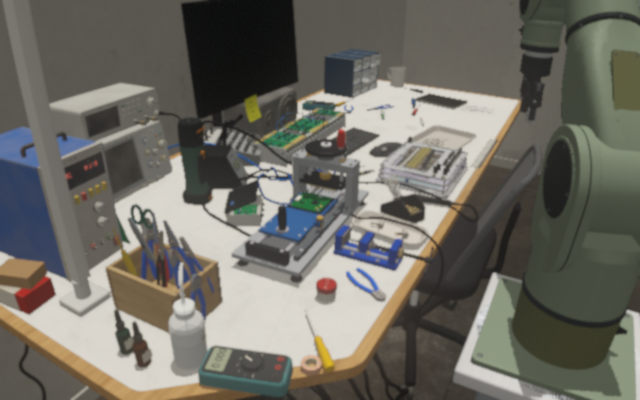

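View pics/top0.png

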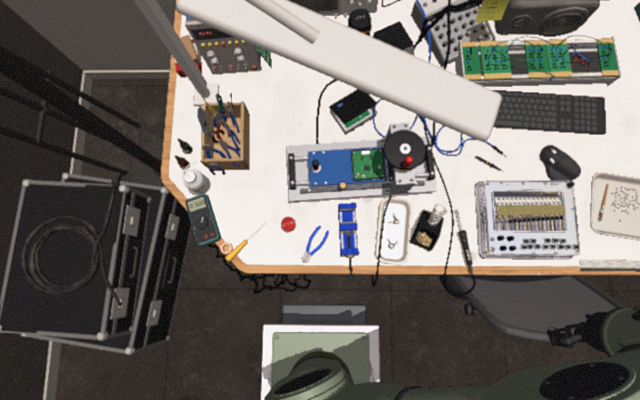

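View pics/wrist0.png

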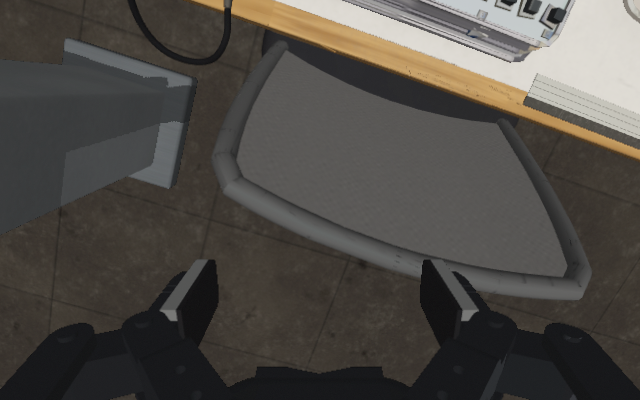

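The top view shows the jig at columns 287–437 and rows 140–200. The wheel is near (405,148), the red grip near (407,160) and the black grip near (313,168). A white lamp arm hangs above, so I'll check its height too.

```bash
cat > h.py <<'E'
import numpy as np, cv2
from workcell import state, eyes, order, r
def ray(c,u,v):
    K=np.array([[c['fx'],0,c['cx']],[0,c['fy'],c['cy']],[0,0,1]])
    q=cv2.undistortPoints(np.array([[[u,v]]],float),K,np.array(c['D']))[0,0]
    return c['T'][:3,:3]@np.array([q[0],q[1],1.]), c['T'][:3,3]
def plane(c,u,v,z):
    d,o=ray(c,u,v); return o+d*(z-o[2])/d[2]
def pt(c,u,v,dep):
    d,o=ray(c,u,v); return o+d*dep
def proj(c,P):
    K=np.array([[c['fx'],0,c['cx']],[0,c['fy'],c['cy']],[0,0,1]])
    Ti=np.linalg.inv(c['T']); rv,_=cv2.Rodrigues(Ti[:3,:3])
    return cv2.projectPoints(np.array(P,float).reshape(-1,1,3),rv,Ti[:3,3],K,np.array(c['D']))[0].reshape(-1,2)
def cloud(c,dep):
    H,W=dep.shape; u,v=np.meshgrid(np.arange(W),np.arange(H))
    K=np.array([[c['fx'],0,c['cx']],[0,c['fy'],c['cy']],[0,0,1]])
    q=cv2.undistortPoints(np.stack([u,v],-1).reshape(-1,1,2).astype(float),K,np.array(c['D'])).reshape(H,W,2)
    P=np.concatenate([q,np.ones((H,W,1))],-1)*dep[...,None]
    return P@c['T'][:3,:3].T+c['T'][:3,3]
E
python3 - <<'E'
from h import *
c=eyes.get_calibration("top"); p=np.load("pics/top0_p.npy"); d=np.load("pics/top0_d.npy")
P=cloud(c,d)
np.set_printoptions(precision=1,suppress=True)
for u,v in [(407,160),(405,148),(395,140),(313,168),(250,225),(300,40),(400,70),(480,120),(480,100),(495,110),(289,225),(424,180),(350,110),(225,140),(200,180)]:
    print((u,v),P[v,u],p[v,u])
hsv=cv2.cvtColor(p,cv2.COLOR_RGB2HSV)
red=((hsv[...,0]<8)|(hsv[...,0]>172))&(hsv[...,1]>130)&(hsv[...,2]>60)
n,l,s,ce=cv2.connectedComponentsWithStats(red.astype(np.uint8))
for i in range(1,n):
    if s[i,4]>15: print('red',s[i],ce[i],np.median(P[l==i],0))
im=cv2.resize(p[120:220,270:450],None,fx=4.4,fy=4.4,interpolation=cv2.INTER_CUBIC); cv2.imwrite("pics/top0z.png",im[:,:,::-1])
c=eyes.get_calibration("scene"); p=np.load("pics/scene0_p.npy");d=np.load("pics/scene0_d.npy");P=cloud(c,d)
im=cv2.resize(p[110:290,220:400],None,fx=3.3,fy=3.3,interpolation=cv2.INTER_CUBIC); cv2.imwrite("pics/scene0z.png",im[:,:,::-1])
for u,v in [(341,139),(283,217),(320,145)]: print((u,v),P[v,u],p[v,u])
E
```

```text
(407, 160) [ 553.2 -207.5  233.3] [191  54  50]
(405, 148) [ 594.7 -210.5  197.2] [95 93 96]
(395, 140) [ 619.3 -188.1  186.1] [53 52 46]
(313, 168) [574.   21.5  84.4] [69 64 66]
(250, 225) [427.4 205.2  -2.1] [246 241 235]
(300, 40) [584.7  15.3 685.7] [230 222 216]
(400, 70) [ 554.4 -120.1  661.2] [228 219 210]
(480, 120) [ 490.4 -231.9  641.1] [228 220 212]
(480, 100) [ 520.5 -234.3  640. ] [229 222 215]
(495, 110) [ 507.6 -256.1  635.5] [228 220 210]
(289, 225) [423.8  89.4  29.3] [191  56  55]
(424, 180) [ 549.8 -288.7   48.3] [192 188 189]
(350, 110) [749.8 -81.6  68.3] [25 25 26]
(225, 140) [681.8 288.9   5.4] [191 151 107]
(200, 180) [539.1 330.3  86.4] [204 198 192]
red [175  63  10  13  57] [179.1  69.7] [891.3 432.5  42.3]
red [196  63   5   8  21] [198.4  65.6] [910.9 375.7  27.7]
red [217 125   3  13  30] [217.9 131.1] [668.2 280.3 119.6]
red [403 156  10  11  81] [407.8 160.9] [ 552.5 -210.4  229.8]
red [282 218  13  13 137] [288.  223.9] [426.3  91.9  31.2]
(341, 139) [ 551.2 -202.3  215.3] [109  48  43]
(283, 217) [572.   22.1 105.3] [47 47 46]
(320, 145) [ 609.7 -205.8  187.9] [86 84 82]
```

View pics/top0z.png

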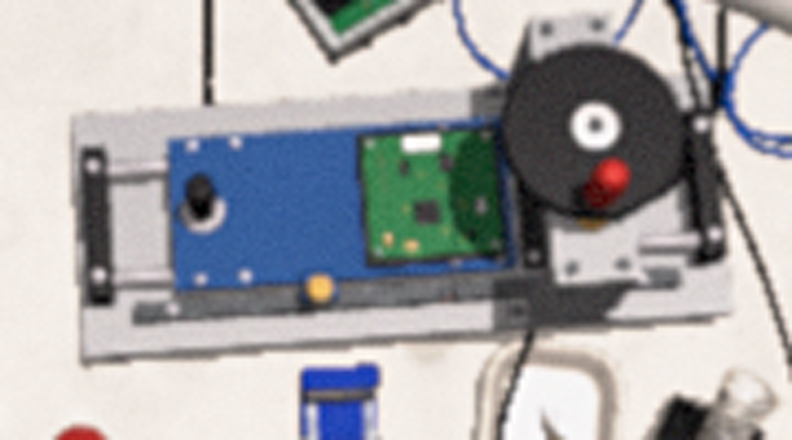

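View pics/scene0z.png

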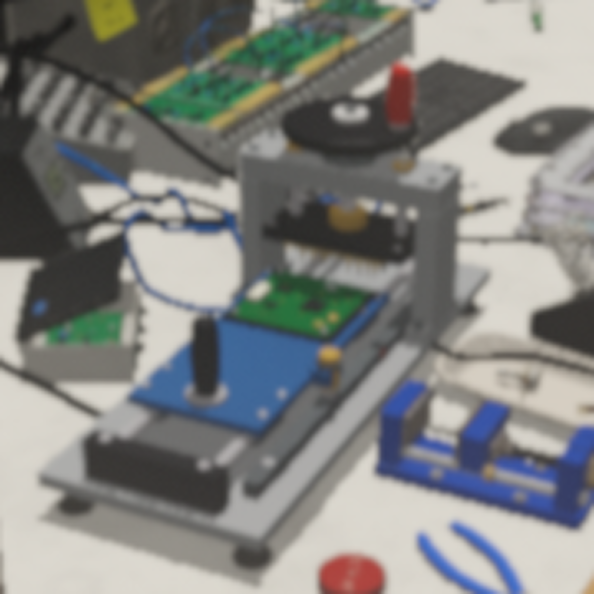

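The zooms show the wheel hub at zoom pixel (595,125), the red grip tilted at (607,182) and the black grip at (200,200). The yellow plunger cap is at (320,290), and the base-plate corners are at (82,362), (731,316) and (72,115). Next I'll work out the jig frame from these.

```bash
python3 - <<'E'
from h import *
np.set_printoptions(precision=2,suppress=True)
c=eyes.get_calibration("top"); p=np.load("pics/top0_p.npy"); d=np.load("pics/top0_d.npy")
z=lambda a,b:(270+(a+.5)/4.4-.5,120+(b+.5)/4.4-.5)
A=[plane(c,*z(*q),34) for q in [(82,362),(731,316),(72,115)]]
print('corners',A, np.linalg.norm(A[1]-A[0]),np.linalg.norm(A[2]-A[0]))
v=A[0]-A[1]; print('yaw from front edge',np.degrees(np.arctan2(-v[0],v[1])))
print('hub',plane(c,*z(595,125),195),plane(c,*z(595,125),190))
# wheel outline: dark mask, at z=188
hsv=cv2.cvtColor(p,cv2.COLOR_RGB2HSV)
P=cloud(c,d)
m=(np.abs(P[...,2]-188)<8)&(P[...,0]>500)&(P[...,0]<700)&(P[...,1]>-300)&(P[...,1]<-120)
m=m.astype(np.uint8); cs,_=cv2.findContours(m,cv2.RETR_EXTERNAL,cv2.CHAIN_APPROX_NONE)
cn=max(cs,key=cv2.contourArea); 
W=np.array([plane(c,*q[0],188)[:2] for q in cn],np.float32)
(cx,cy),rad=cv2.minEnclosingCircle(W); print('circ',cx,cy,rad)
e=cv2.fitEllipse(W); print('ell',e)
# grip clouds
for nm,(x0,x1,y0,y1,z0,z1) in dict(red=(520,590,-240,-170,200,245),blk=(545,600,-10,50,85,140)).items():
  for cam in('top','scene'):
    cc=eyes.get_calibration(cam); Q=cloud(cc,np.load(f"pics/{cam}0_d.npy"))
    s=Q[(Q[...,0]>x0)&(Q[...,0]<x1)&(Q[...,1]>y0)&(Q[...,1]<y1)&(Q[...,2]>z0)&(Q[...,2]<z1)]
    print(nm,cam,len(s),s.mean(0),s.min(0),s.max(0))
# plunger cap, notch? 
print('cap',plane(c,*z(320,285),90))
print('red grip top ray',plane(c,*z(613,168),235),'base',plane(c,*z(597,200),192))
print('blk top',plane(c,*z(199,184),128),'foot',plane(c,*z(203,208),68))
E
```

```text
corners [array([488.82,  92.43,  34.  ]), array([ 520.16, -323.87,   34.  ]), array([654.31, 102.68,  34.  ])] 417.4725699998188 165.81162456331003
yaw from front edge 4.306099687088468
hub [ 595.35 -210.48  195.  ] [ 596.98 -211.42  190.  ]
circ 595.1942138671875 -210.4022979736328 53.157684326171875
ell ((594.9765014648438, -210.90484619140625), (102.98857116699219, 104.2369384765625), 56.07329559326172)
red top 80 [ 553.46 -210.84  225.3 ] [ 546.26 -220.99  200.51] [ 564.02 -203.32  236.46]
red scene 124 [ 552.93 -205.29  217.97] [ 545.24 -218.97  200.29] [ 565.1  -198.39  236.24]
blk top 60 [577.    14.38 117.28] [570.34   4.69  91.03] [588.43  23.37 130.86]
blk scene 161 [575.46  21.5  107.95] [569.16  10.63  85.09] [585.71  29.93 128.47]
cap [526.81 -58.49  90.  ]
red grip top ray [ 558.14 -211.89  235.  ] base [ 552.41 -210.77  192.  ]
blk top [579.91  14.99 128.  ] foot [581.66  14.57  68.  ]
```

```bash
python3 - <<'E'
from h import *
from scipy.spatial.transform import Rotation as Ro
np.set_printoptions(precision=3,suppress=True)
s=state(); R=Ro.from_euler('xyz',s['tcp_rot']).as_matrix(); print(R)
np.set_printoptions(precision=0,suppress=True,linewidth=200)
# height map from top and scene: max z in 40 mm cells
P=np.concatenate([cloud(eyes.get_calibration(n),np.load(f"pics/{n}0_d.npy"))[np.load(f"pics/{n}0_d.npy")>0] for n in("top","scene")])
for lo,hi in((-50,500),(500,900)):
  print(lo,hi,'cols y=300..-600 step50; rows x')
  for x in range(250,851,50):
    row=[]
    for y in range(300,-601,-50):
        q=P[(abs(P[:,0]-x)<25)&(abs(P[:,1]-y)<25)&(P[:,2]>lo)&(P[:,2]<hi)]
        row.append((q[:,2].max() if lo<0 else q[:,2].min()) if len(q) else -1)
    print(x,np.array(row))
E
```

```text
[[-0.     0.309 -0.951]
 [ 0.001 -0.951 -0.309]
 [-1.    -0.001  0.   ]]
-50 500 cols y=300..-600 step50; rows x
250 [ -1.  -1.  -1.  -1.  -1.  -1.  -1.  38.  43.  32.  -1.  -1.  -1.  33.  16.  13. 500. 500.  -1.]
300 [-1. 18.  6.  6.  5.  9.  5. 42. 53. 62. 23. 20.  5. 52. 22.  5.  5.  5.  6.]
350 [30. 24. 18.  6.  6. 14. 11. 58. 58. 66. 20. 35. 52. 62. 25. 74. 79. 73. 75.]
400 [41. 15. 20. 12. 35. 33. 12. 55. 55. 63. 18. 63. 64. 68. 27. 78. 80. 76. 74.]
450 [ 40.   5.   7.  15.  37.  36.   7.  57.  58.  57.  45.  55. 104. 102.  17.  64.  68.  67.  67.]
500 [ 33.   5.   5.   6.  66.  51.  49.  84.  56.  45. 160. 159.  83.  78.  13.  64.  65.  65.  65.]
550 [169.   8.   4.   4.  69. 123. 131.  84.  76. 189. 236. 191.  68.  54.   5.  64.  64.  64.  64.]
600 [167. 169. 103.   4.  69. 123. 131.  72.  78. 192. 198. 192.  67.  49.   6.  10.  13.   7.   7.]
650 [194. 181. 103.   7.  39.  67.  73.  73.  77. 188. 191. 191.  67.  37.  25.  13.  15.  12.   5.]
700 [209. 203. 102.   6.   6.   5.  40.  80.  82.  34. 159. 160.  57.  50.  26.  15.  15.  20.  18.]
750 [176. 206. 101.   5.   6.   6.
[... 636 characters left out ...]
26. 624.  -1.  -1.  -1.  -1.  -1.  -1.  -1.]
500 [ -1.  -1.  -1.  -1.  -1.  -1.  -1.  -1. 642. 634. 629. 631.  -1.  -1.  -1.  -1.  -1.  -1.  -1.]
550 [ -1.  -1.  -1.  -1.  -1. 673. 663. 655. 652. 649. 641. 632.  -1.  -1.  -1.  -1.  -1.  -1.  -1.]
600 [ -1.  -1. 699. 689. 682. 678. 678. 669. 660. 656.  -1.  -1.  -1.  -1.  -1.  -1.  -1.  -1.  -1.]
650 [ -1.  -1. 708. 704. 696. 687. 679.  -1.  -1.  -1.  -1.  -1.  -1.  -1.  -1.  -1.  -1.  -1.  -1.]
700 [-1 -1 -1 -1 -1 -1 -1 -1 -1 -1 -1 -1 -1 -1 -1 -1 -1 -1 -1]
750 [-1 -1 -1 -1 -1 -1 -1 -1 -1 -1 -1 -1 -1 -1 -1 -1 -1 -1 -1]
800 [-1 -1 -1 -1 -1 -1 -1 -1 -1 -1 -1 -1 -1 -1 -1 -1 -1 -1 -1]
850 [-1 -1 -1 -1 -1 -1 -1 -1 -1 -1 -1 -1 -1 -1 -1 -1 -1 -1 -1]
```

```bash
python3 - <<'E'
from h import *
np.set_printoptions(precision=0,suppress=True,linewidth=200)
d=np.load("pics/scene0_d.npy");P=cloud(eyes.get_calibration("scene"),d)
a=np.array([.309,-.951])
for (u0,u1,v0,v1) in [(505,640,0,130),(560,640,0,400)]:
  Q=P[v0:v1,u0:u1].reshape(-1,3); Q=Q[(d[v0:v1,u0:u1].reshape(-1)>0)]
  Q=Q[np.hypot(Q[:,0],Q[:,1])<750]
  r_=Q[:,:2]@a; t=Q[:,0]*.951+Q[:,1]*.309
  for z0 in range(-100,900,40):
    m=(Q[:,2]>=z0)&(Q[:,2]<z0+40)&(abs(t)<250)
    if m.sum()>3: print(z0,m.sum(),'r',r_[m].min(),r_[m].max(),'t',t[m].min(),t[m].max())
  print()
d=np.load("pics/top0_d.npy");P=cloud(eyes.get_calibration("top"),d)
Q=P[300:].reshape(-1,3);Q=Q[d[300:].reshape(-1)>0]
Q=Q[(Q[:,2]>-50)]
r_=Q[:,:2]@a; t=Q[:,0]*.951+Q[:,1]*.309
for r0 in range(-200,750,50):
    m=(r_>=r0)&(r_<r0+50)&(abs(t)<250)
    if m.sum()>3: print('top r',r0,m.sum(),'z',np.percentile(Q[m,2],[5,50,95]),'t',t[m].min(),t[m].max())
E
```

```text
220 102 r 516.0475048810973 625.3832221261603 t -10.953165097769983 13.880406771480324
260 255 r 496.11383972913154 648.9793512536062 t -12.485692418265927 15.564632329608173
300 358 r 499.37856515658547 650.6698719870926 t -12.673536674734805 21.330200547425108
340 453 r 39.38184564522953 640.1097639128012 t -34.13009403956866 79.98391399812414
380 2134 r -20.581248737495834 601.1873257518902 t -34.06088330078734 80.90740749078472
420 3100 r -5.961926136452123 603.8078726711985 t -44.39595688228873 58.0707999548793
460 3033 r 29.716882021653547 606.6153378057659 t -49.07461663927235 59.104003263502356
500 2896 r 64.79919131885252 624.3718607696131 t -41.99900674124191 60.719333570321425
540 1328 r 114.73440166837179 499.3235381723119 t -51.66214947991945 59.685553686283626

-20 4111 r -145.5226842469786 113.6807424583717 t -188.67570778673894 27.868664397715108
20 862 r -86.50042552375464 -30.227002462660565 t -94.3014410021349 28.93162179268878
60 1096 r -86.50903577895005 -25.353383823978543 t -95.0839230532178 38.31370260425465
100 1324 r -88.9228255537424 -25.83083189126296 t -8
[... 1671 characters left out ...]
. 658. 713.] t 56.74706946007352 65.99114203829352
top r 300 2601 z [630. 710. 764.] t 58.48365050079053 69.10070924847477
top r 350 1407 z [661. 716. 759.] t 57.83549337130877 70.3008813073916
top r 400 181 z [599. 632. 655.] t 37.95312417356786 47.90059168546372
top r 450 873 z [-23. 553. 617.] t -15.757541459955746 73.28999078610141
top r 500 2461 z [ -3. 371. 540.] t -44.73430139173598 55.71710722709139
top r 550 1027 z [-30.  91. 460.] t -64.16220281787118 56.44447707812424
top r 600 348 z [-45.   1. 246.] t -62.5049727634875 11.3167842705096
top r 650 315 z [-46.  -6.  51.] t -92.70339206303818 -12.36410646379639
top r 700 232 z [-45. -17.  11.] t -66.19887415049658 -31.123792785321427
```

The crank sits right under the lamp arm, whose top surface is at z≈625–690. To keep the forearm clear, I'll hold the crank with the hand tilted 40°, coming from -y with the jaws along world x. The wrist then stays low and to the right of the lamp. I'll compute the first transfer from that.

```bash
cat >> h.py <<'E'
from scipy.spatial.transform import Rotation as Ro
def Rt(th,yaw=0.): # hand tilted th deg, coming from -y; jaws along x
    t=np.radians(th); x=np.array([0,np.sin(t),-np.cos(t)]); y=np.array([1.,0,0])
    return Ro.from_euler('z',yaw,degrees=True).as_matrix()@np.stack([x,y,np.cross(x,y)],1)
def rel(pos,R):
    s=state(); R0=Ro.from_euler('xyz',s['tcp_rot']).as_matrix()
    return R0.T@(np.array(pos)-s['tool_pos']), np.degrees(Ro.from_matrix(R0.T@R).as_rotvec())
E
python3 - <<'E'
from h import *
np.set_printoptions(precision=2,suppress=True)
R=Rt(40); T=np.array([555.3,-211+12,206.])
pre=T-110*R[:,0]
print(pre,*rel(pre,R))
E
```

```text
[ 555.3  -269.71  290.26] [ -59.19 -146.92 -444.93] [-68.92  34.48 -25.04]
```

```bash
python3 -m handwheel '[{"linear":[-7,-9,-28],"rotation":[-4.3,2.15,-1.57]},{"linear":[-14,-18,-56],"rotation":[-8.6,4.3,-3.1]},{"linear":[-21,-27,-84],"rotation":[-12.9,6.5,-4.7]},{"linear":[-28,-37,-112],"rotation":[-17.2,8.6,-6.3]},{"linear":[-35,-46,-140],"rotation":[-21.5,10.8,-7.8]},{"linear":[-42,-55,-168],"rotation":[-25.8,12.9,-9.4]},{"linear":[-49,-64,-195],"rotation":[-30.1,15,-11]},{"linear":[-54,-73,-222],"rotation":[-34.4,17.2,-12.5]},{"linear":[-54,-73,-222],"rotation":[-34.4,17.2,-12.5]}]' 100; python3 - <<'E'
from h import *
np.set_printoptions(precision=3,suppress=True)
s=state(); print(s['joints'],s['tool_pos'],s['ft_force'])
R=Rt(40); T=np.array([555.3,-211+12,206.]); pre=T-110*R[:,0]
print(pre,*rel(pre,R))
for n in("scene","top"):
    p,d=eyes.snapshot(n); cv2.imwrite(f"pics/{n}1.png",p[:,:,::-1]); np.save(f"pics/{n}1_d.npy",d)
E
```

```text
time_s: 0.9
tool_pos: [369.8, -406.1, 285.6]
tcp_rot: [-2.824, 1.2, 1.249]
ft_force: [0.9, 0.8, -0.2]
opening: 0.61
[ 1.095  0.748 -0.342  1.276 -0.097  1.329  0.21 ] [ 369.77  -406.052  285.6  ] [ 0.89   0.824 -0.223]
[ 555.3   -269.707  290.265] [  63.838   70.828 -209.622] [-33.97   17.046 -12.411]
```

View pics/scene1.png

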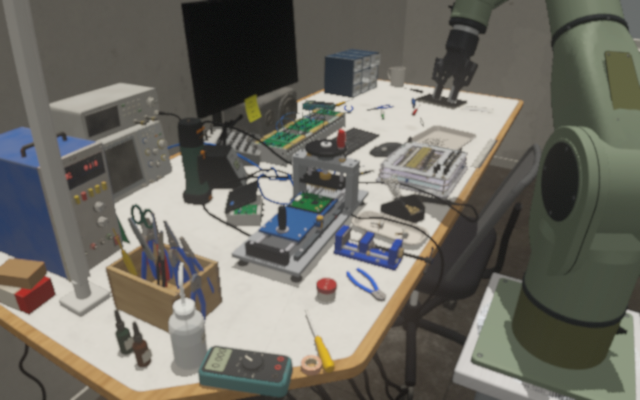

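View pics/top1.png

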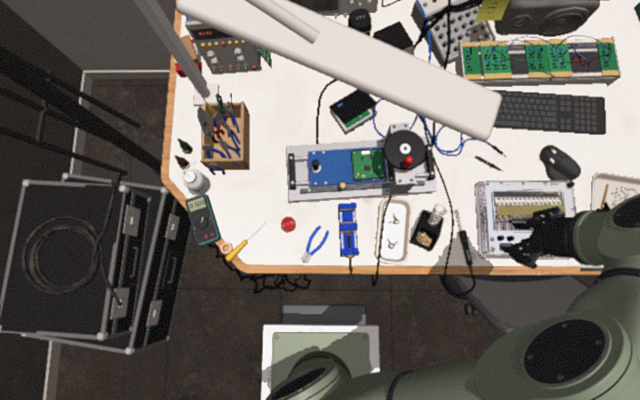

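Halfway there, the hand is near (540,235) in the top view and the elbow is well to the right, with nothing touched. Next is half of the remaining move, then another look.

```bash
python3 -m handwheel '[{"linear":[8,9,-26],"rotation":[-4.25,2.1,-1.5]},{"linear":[16,18,-52],"rotation":[-8.5,4.2,-3.1]},{"linear":[24,27,-79],"rotation":[-12.7,6.4,-4.6]},{"linear":[32,35,-105],"rotation":[-17,8.5,-6.2]},{"linear":[40,44,-131],"rotation":[-21.2,10.6,-7.8]},{"linear":[40,44,-131],"rotation":[-21.2,10.6,-7.8]}]'; python3 - <<'E'
from h import *
np.set_printoptions(precision=3,suppress=True)
s=state(); print(s['joints'],s['tool_pos'],s['ft_force'])
R=Rt(40); T=np.array([555.3,-211+12,206.]); pre=T-110*R[:,0]
print(pre,*rel(pre,R))
for n in("scene","top","wrist"):
    p,d=eyes.snapshot(n); cv2.imwrite(f"pics/{n}2.png",p[:,:,::-1]); np.save(f"pics/{n}2_d.npy",d)
a=cv2.imread("pics/scene2.png");b=cv2.imread("pics/top2.png"); cv2.imwrite("pics/st2.png",cv2.resize(np.vstack([a,b]),(480,600)))
E
```

```text
time_s: 1.5
tool_pos: [485.2, -321.6, 286.1]
tcp_rot: [-3.011, 0.989, 1.451]
ft_force: [0.1, 0.4, -0.5]
opening: 0.61
[ 0.941  0.908 -0.489  1.028 -0.137  1.539  0.345] [ 485.183 -321.65   286.129] [ 0.069  0.403 -0.534]
[ 555.3   -269.707  290.265] [ 29.462  56.078 -60.157] [-12.958   6.402  -4.52 ]
```

View pics/st2.png

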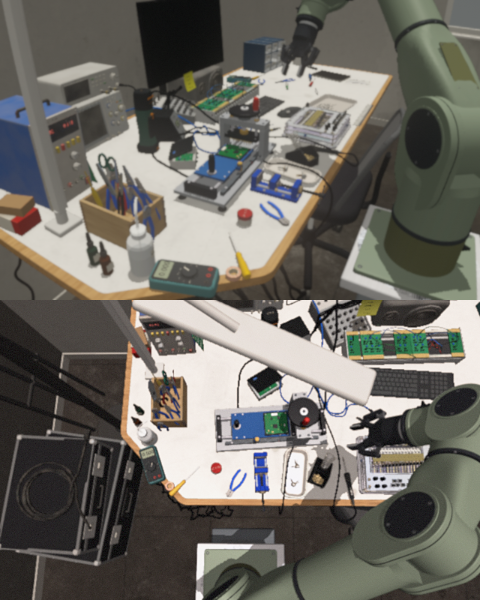

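View pics/wrist2.png

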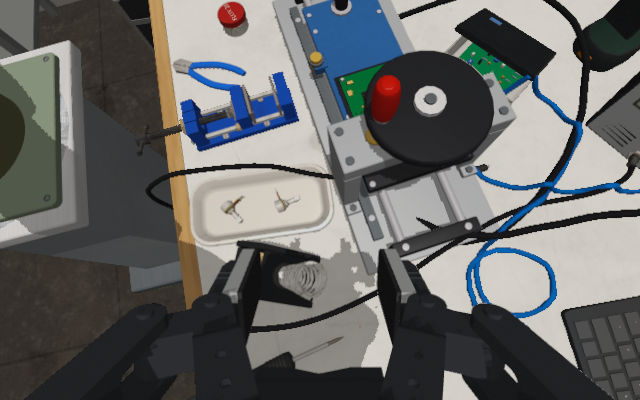

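The wrist view shows the hub at (430,98), the red grip from (388,83) at the top to (382,122) at its foot, and the plunger cap at (316,58). The forearm stays to the right of the lamp tip. I'll refine the grip position from this view.

```bash
python3 - <<'E'
from h import *
np.set_printoptions(precision=2,suppress=True)
c=eyes.get_calibration("wrist"); p=cv2.imread("pics/wrist2.png"); d=np.load("pics/wrist2_d.npy"); P=cloud(c,d)
hsv=cv2.cvtColor(p,cv2.COLOR_BGR2HSV)
red=((hsv[...,0]<8)|(hsv[...,0]>172))&(hsv[...,1]>120)&(hsv[...,2]>50); red[:60]=0
n,l,s,ce=cv2.connectedComponentsWithStats(red.astype(np.uint8)); i=1+s[1:,4].argmax()
v,u=np.nonzero(l==i); Q=P[l==i]; print(s[i],ce[i],Q.mean(0),Q.min(0),Q.max(0))
for z in range(195,236,8):
    m=abs(Q[:,2]-z)<4; print(z,m.sum(),Q[m].mean(0),Q[m][:,:2].min(0),Q[m][:,:2].max(0))
print('mid ray z216',plane(c,*ce[i],216))
m=((abs(P[...,2]-188)<4)&(hsv[...,2]<90)).astype(np.uint8)
cs,_=cv2.findContours(m,cv2.RETR_EXTERNAL,cv2.CHAIN_APPROX_NONE); cn=max(cs,key=cv2.contourArea)
W=np.array([plane(c,*q[0],188)[:2] for q in cn],np.float32); print('wheel',cv2.minEnclosingCircle(W))
print('hub',plane(c,430,98,196), P[98,430])
E
```

```text
[ 371   75   30   48 1136] [385.37  97.9 ] [ 551.32 -218.4   225.34] [ 489.38 -341.24  188.86] [ 577.1  -188.31  448.91]
195 32 [ 550.08 -219.59  196.65] [ 544.85 -222.21] [ 558.29 -214.08]
203 100 [ 550.26 -220.31  203.68] [ 543.94 -223.78] [ 561.65 -210.49]
211 124 [ 550.22 -220.23  211.19] [ 543.65 -223.84] [ 562.5  -208.57]
219 180 [ 550.44 -220.19  219.13] [ 543.45 -223.93] [ 562.72 -208.3 ]
227 212 [ 550.75 -219.38  227.33] [ 543.85 -223.37] [ 562.59 -208.37]
235 476 [ 552.92 -215.2   235.14] [ 544.94 -222.62] [ 562.12 -205.95]
mid ray z216 [ 554.13 -212.91  216.  ]
wheel ((592.9772338867188, -213.35975646972656), 53.06862258911133)
hub [ 593.67 -211.71  196.  ] [ 593.24 -212.24  197.03]
```

```bash
python3 - <<'E'
from h import *
np.set_printoptions(precision=2,suppress=True)
R=Rt(40); G=np.array([554.,-213,219.5]); T=G+18.7*R[:,0]
print(T,*rel(T-110*R[:,0],R))
E
```

```text
[ 554.   -200.98  205.17] [ 31.78  56.95 -61.89] [-13.47   6.75  -4.77]
```

```bash
python3 -m handwheel '[{"linear":[8,14,-15],"rotation":[-3.4,1.7,-1.2]},{"linear":[16,28,-31],"rotation":[-6.7,3.4,-2.4]},{"linear":[24,43,-46],"rotation":[-10.1,5.1,-3.6]},{"linear":[32,57,-62],"rotation":[-13.5,6.75,-4.8]},{"linear":[32,57,-62],"rotation":[-13.5,6.75,-4.8]}]'; python3 - <<'E'
from h import *
np.set_printoptions(precision=3,suppress=True)
s=state(); print(s['joints'],s['tool_pos'],s['ft_force'])
R=Rt(40); G=np.array([554.,-213,219.5]); T=G+18.7*R[:,0]
print(*rel(T,R))
for n in("scene","top","wrist"):
    p,d=eyes.snapshot(n); cv2.imwrite(f"pics/{n}3.png",p[:,:,::-1]); np.save(f"pics/{n}3_d.npy",d)
a=cv2.imread("pics/scene3.png");b=cv2.imread("pics/top3.png"); cv2.imwrite("pics/st3.png",cv2.resize(np.vstack([a,b]),(480,600)))
E
```

```text
time_s: 2.07
tool_pos: [556.2, -268.3, 289.0]
tcp_rot: [3.139, 0.868, 1.577]
ft_force: [-0.1, 1.6, -1.0]
opening: 0.607
[ 0.805  1.046 -0.564  0.753 -0.151  1.738  0.425] [ 556.158 -268.345  289.022] [-0.133  1.59  -0.953]
[107.529  -1.756   2.75 ] [ 0.406 -0.252  0.224]
```

View pics/st3.png

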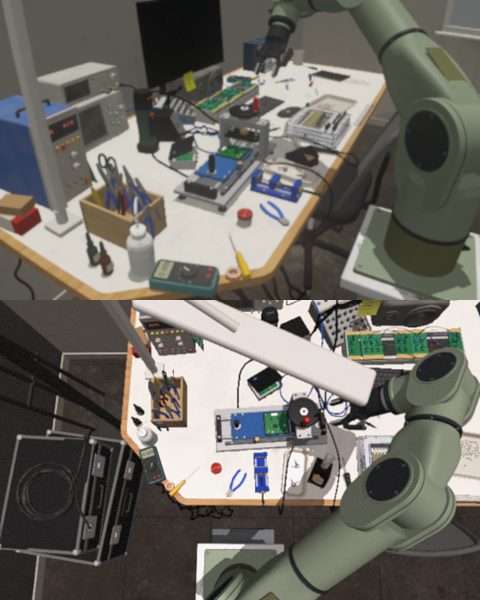

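View pics/wrist3.png

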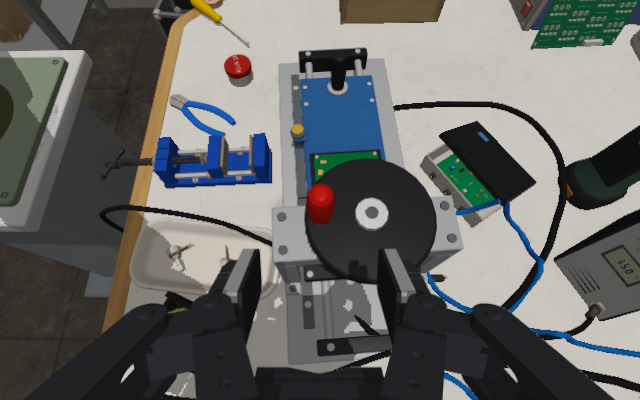

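The red grip sits at (320,203), centred between the fingers at columns 250 and 395. I'll measure it once more, then go in.

```bash
python3 - <<'E'
from h import *
np.set_printoptions(precision=2,suppress=True)
c=eyes.get_calibration("wrist"); p=cv2.imread("pics/wrist3.png"); d=np.load("pics/wrist3_d.npy"); P=cloud(c,d)
hsv=cv2.cvtColor(p,cv2.COLOR_BGR2HSV)
red=((hsv[...,0]<8)|(hsv[...,0]>172))&(hsv[...,1]>120)&(hsv[...,2]>50); red[:150]=0
n,l,s,ce=cv2.connectedComponentsWithStats(red.astype(np.uint8)); i=1+s[1:,4].argmax()
Q=P[l==i]; print(s[i],ce[i]); 
for z in (205,213,221): 
    m=abs(Q[:,2]-z)<4; print(z,np.percentile(Q[m],[5,50,95],axis=0))
print('top face centre', np.median(Q[Q[:,2]>233],0))
m=((abs(P[...,2]-188)<4)&(hsv[...,2]<90)).astype(np.uint8)
cs,_=cv2.findContours(m,cv2.RETR_EXTERNAL,cv2.CHAIN_APPROX_NONE); cn=max(cs,key=cv2.contourArea)
W=np.array([plane(c,*q[0],188)[:2] for q in cn],np.float32); print('wheel',cv2.minEnclosingCircle(W)); print('hub',plane(c,372,212,196))
# black grip
blk=P[40:100,320:355].reshape(-1,3); blk=blk[(blk[:,2]>85)&(blk[:,2]<135)&(abs(blk[:,1]-15)<40)]; print('blk',blk.mean(0),blk.min(0),blk.max(0))
E
```

```text
[306 183  29  42 975] [320.22 203.47]
205 [[ 545.88 -223.05  202.07]
 [ 553.99 -222.15  205.37]
 [ 562.04 -218.63  208.45]]
213 [[ 545.22 -223.51  209.46]
 [ 553.24 -222.16  214.06]
 [ 562.46 -217.67  216.82]]
221 [[ 544.89 -223.36  217.48]
 [ 554.61 -221.97  220.94]
 [ 563.12 -214.87  224.52]]
top face centre [ 553.89 -214.72  235.76]
wheel ((593.1929321289062, -212.5832061767578), 52.895050048828125)
hub [ 594.22 -211.84  196.  ]
blk [577.08   9.06 112.81] [568.2    3.93  85.  ] [586.88  22.82 130.81]
```

```bash
python3 -m handwheel '[{"linear":[20,-1.8,2.8],"rotation":[0.4,-0.2,0.2]},{"linear":[40,-1.8,2.8],"rotation":[0.4,-0.2,0.2]},{"linear":[60,-1.8,2.8],"rotation":[0.4,-0.2,0.2]},{"linear":[75,-1.8,2.8],"rotation":[0.4,-0.2,0.2]},{"linear":[88,-1.8,2.8],"rotation":[0.4,-0.2,0.2]},{"linear":[98,-1.8,2.8],"rotation":[0.4,-0.2,0.2]},{"linear":[107,-1.8,2.8],"rotation":[0.4,-0.2,0.2]},{"linear":[107,-1.8,2.8],"rotation":[0.4,-0.2,0.2]},{"linear":[107,-1.8,2.8],"rotation":[0.4,-0.2,0.2]}]'; python3 - <<'E'
from h import *
np.set_printoptions(precision=3,suppress=True)
s=state(); print(s['joints'],s['tool_pos'],s['ft_force'])
R=Rt(40); G=np.array([554.,-213,219.5]); T=G+18.7*R[:,0]
print(*rel(T,R))
p,d=eyes.snapshot("wrist"); cv2.imwrite(f"pics/wrist4.png",p[:,:,::-1])
p,d=eyes.snapshot("scene"); cv2.imwrite(f"pics/scene4.png",p[:,:,::-1])
E
```

```text
time_s: 2.97
tool_pos: [552.2, -205.1, 206.7]
tcp_rot: [-3.14, 0.876, 1.565]
ft_force: [-0.3, 0.3, -0.3]
opening: 0.604
[ 0.798  1.033 -0.572  1.127 -0.151  1.362  0.451] [ 552.161 -205.068  206.663] [-0.317  0.275 -0.278]
[ 3.766  1.812 -2.2  ] [-0.33   0.212 -0.217]
```

View pics/wrist4.png

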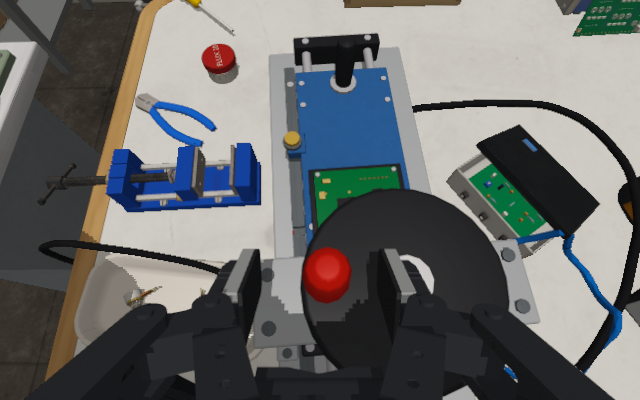

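View pics/scene4.png

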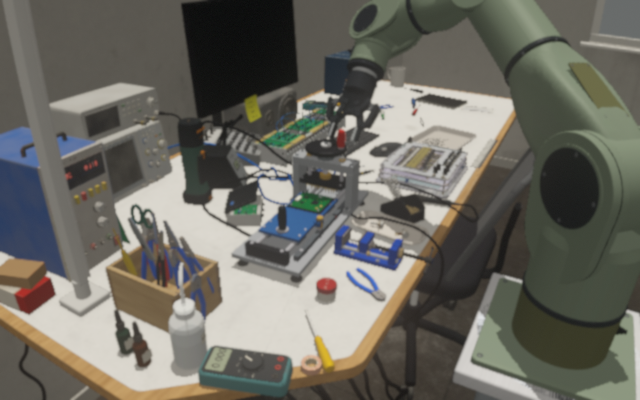

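The residual came from servo lag. I'll correct it, then close on the grip, which is at (327,265) between fingers at columns 250 and 398.

```bash
python3 -m handwheel '[{"linear":[2,1,-1],"rotation":[-0.3,0.2,-0.2]},{"linear":[3.5,1.8,-2.2],"rotation":[-0.3,0.2,-0.2]},{"linear":[3.5,1.8,-2.2],"rotation":[-0.3,0.2,-0.2]},{"linear":[3.5,1.8,-2.2],"rotation":[-0.3,0.2,-0.2]}]'; Z='x'; python3 -m handwheel '[{"linear":[0,0,0],"rotation":[0,0,0]},{"linear":[0,0,0],"rotation":[0,0,0]},{"linear":[0,0,0],"rotation":[0,0,0]},{"linear":[0,0,0],"rotation":[0,0,0]},{"linear":[0,0,0],"rotation":[0,0,0]},{"linear":[0,0,0],"rotation":[0,0,0]}]' 255;  python3 - <<'E'
from h import *
np.set_printoptions(precision=3,suppress=True)
s=state(); print(s['joints'],s['tool_pos'],s['ft_force'],s['opening'])
R=Rt(40); G=np.array([554.,-213,219.5]); T=G+18.7*R[:,0]
print(*rel(T,R))
p,d=eyes.snapshot("wrist"); cv2.imwrite(f"pics/wrist5.png",p[:,:,::-1])
E
```

```text
time_s: 3.4
tool_pos: [554.6, -199.8, 204.9]
tcp_rot: [3.141, 0.872, 1.572]
ft_force: [0.1, 0.0, 0.4]
opening: 0.605
time_s: 3.9
tool_pos: [555.1, -199.9, 205.1]
tcp_rot: [3.139, 0.872, 1.57]
ft_force: [5.4, -1.0, 1.8]
opening: 0.218
[ 0.791  1.038 -0.576  1.126 -0.151  1.36   0.452] [ 555.092 -199.936  205.146] [ 5.422 -0.951  1.794] 0.218332677018943
[-0.695 -1.093  0.779] [ 0.086 -0.053 -0.031]
```

View pics/wrist5.png

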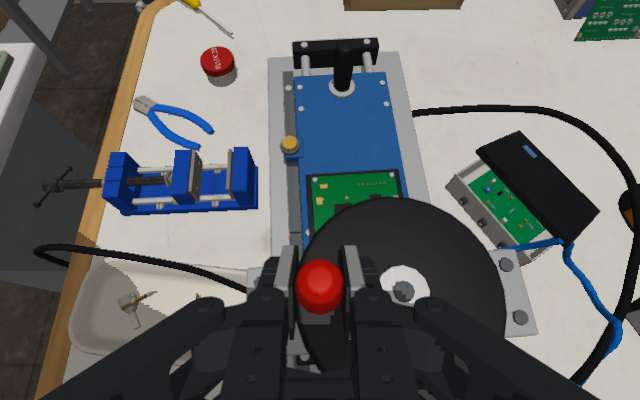

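The grip is held (opening 0.218, about 18.6 mm), with the red cap at (320,285) between the pads. I'll start the circle with the first 30° and check the force. In tool axes the shift is [25.7 sin φ, 40(1−cos φ), −30.6 sin φ].

```bash
python3 -m handwheel '[{"linear":[4.5,0.6,-5.3],"rotation":[0,0,0]},{"linear":[8.8,2.4,-10.5],"rotation":[0,0,0]},{"linear":[12.9,5.4,-15.3],"rotation":[0,0,0]},{"linear":[12.9,5.4,-15.3],"rotation":[0,0,0]},{"linear":[12.9,5.4,-15.3],"rotation":[0,0,0]}]';  python3 - <<'E'
from h import *
np.set_printoptions(precision=3,suppress=True)
s=state(); print(s['joints'],s['tool_pos'],s['ft_force'],s['opening'])
f=lambda a:np.array([40*np.sin(np.radians(40))*np.sin(np.radians(a)),40*(1-np.cos(np.radians(a))),-40*np.cos(np.radians(40))*np.sin(np.radians(a))])
np.set_printoptions(precision=1,suppress=True)
for b,e in((30,180),(180,330),(330,366)):
    print([ (a,(f(a)-f(b)).round(1).tolist()) for a in range(b+10 if b<330 else 336,e+1,10 if b<330 else 6)])
E
```

```text
time_s: 4.37
tool_pos: [560.1, -179.4, 205.1]
tcp_rot: [3.141, 0.871, 1.573]
ft_force: [0.7, 0.9, 5.4]
opening: 0.219
[ 0.768  1.027 -0.58   1.161 -0.161  1.322  0.434] [ 560.112 -179.369  205.092] [0.737 0.879 5.434] 0.21943529350686608
[(40, [3.7, 4.0, -4.4]), (50, [6.8, 8.9, -8.2]), (60, [9.4, 14.6, -11.2]), (70, [11.3, 21.0, -13.5]), (80, [12.5, 27.7, -14.9]), (90, [12.9, 34.6, -15.3]), (100, [12.5, 41.6, -14.9]), (110, [11.3, 48.3, -13.5]), (120, [9.4, 54.6, -11.2]), (130, [6.8, 60.4, -8.2]), (140, [3.7, 65.3, -4.4]), (150, [0.0, 69.3, 0.0]), (160, [-4.1, 72.2, 4.8]), (170, [-8.4, 74.0, 10.0]), (180, [-12.9, 74.6, 15.3])]
[(190, [-4.5, -0.6, 5.3]), (200, [-8.8, -2.4, 10.5]), (210, [-12.9, -5.4, 15.3]), (220, [-16.5, -9.4, 19.7]), (230, [-19.7, -14.3, 23.5]), (240, [-22.3, -20.0, 26.5]), (250, [-24.2, -26.3, 28.8]), (260, [-25.3, -33.1, 30.2]), (270, [-25.7, -40.0, 30.6]), (280, [-25.3, -46.9, 30.2]), (290, [-24.2, -53.7, 28.8]), (300, [-22.3, -60.0, 26.5]), (310, [-19.7, -65.7, 23.5]), (320, [-16.5, -70.6, 19.7]), (330, [-12.9, -74.6, 15.3])]
[(336, [2.4, -1.9, -2.9]), (342, [4.9, -3.4, -5.9]), (348, [7.5, -4.5, -9.0]), (354, [10.2, -5.1, -12.1]), (360, [12.9, -5.4, -15.3]), (366, [15.5, -5.1, -18.5])]
```

```bash
python3 -m handwheel '[{"linear":[3.7,4,-4.4],"rotation":[0,0,0]},{"linear":[6.8,8.9,-8.2],"rotation":[0,0,0]},{"linear":[9.4,14.6,-11.2],"rotation":[0,0,0]},{"linear":[11.3,21,-13.5],"rotation":[0,0,0]},{"linear":[12.5,27.7,-14.9],"rotation":[0,0,0]},{"linear":[12.9,34.6,-15.3],"rotation":[0,0,0]},{"linear":[12.9,34.6,-15.3],"rotation":[0,0,0]},{"linear":[12.9,34.6,-15.3],"rotation":[0,0,0]}]';  python3 - <<'E'
from h import *
np.set_printoptions(precision=3,suppress=True)
s=state(); print(s['joints'],s['tool_pos'],s['ft_force'],s['opening'])
for n in("scene","wrist"):
    p,d=eyes.snapshot(n); cv2.imwrite(f"pics/{n}6.png",p[:,:,::-1])
E
```

```text
time_s: 5.03
tool_pos: [594.7, -158.8, 205.2]
tcp_rot: [3.141, 0.869, 1.573]
ft_force: [0.6, 5.2, 5.6]
opening: 0.217
[ 0.701  1.057 -0.575  1.068 -0.168  1.351  0.387] [ 594.723 -158.826  205.185] [0.565 5.214 5.567] 0.21658135315024005
```

View pics/wrist6.png

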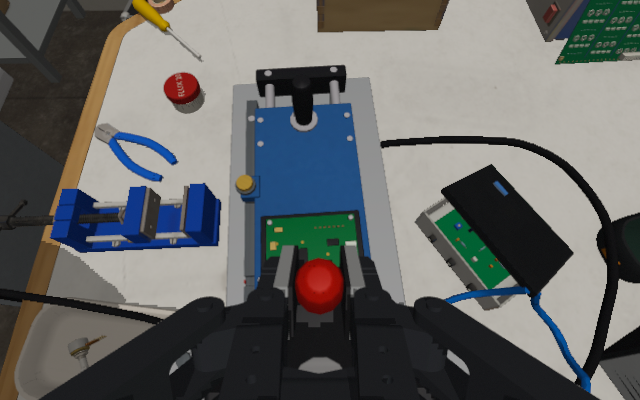

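View pics/scene6.png

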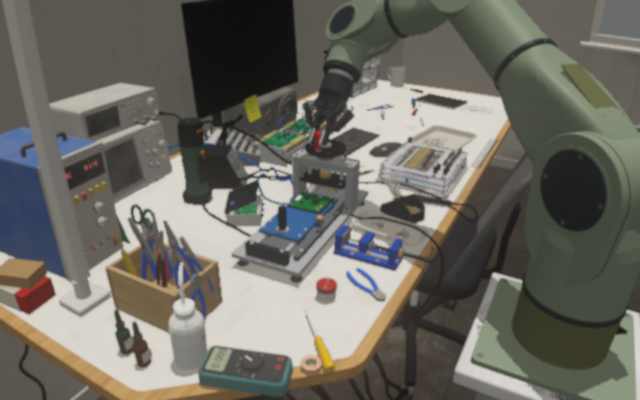

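The grip is at 90° and turning as intended. The red cap stays at (320,285) between the pads and forces are about 5 N. I'll carry on to 180°.

```bash
python3 -m handwheel '[{"linear":[-0.4,6.9,0.5],"rotation":[0,0,0]},{"linear":[-1.5,13.7,1.8],"rotation":[0,0,0]},{"linear":[-3.4,20,4.1],"rotation":[0,0,0]},{"linear":[-6,25.7,7.2],"rotation":[0,0,0]},{"linear":[-9.2,30.6,10.9],"rotation":[0,0,0]},{"linear":[-12.9,34.6,15.3],"rotation":[0,0,0]},{"linear":[-16.9,37.6,20.2],"rotation":[0,0,0]},{"linear":[-21.2,39.4,25.3],"rotation":[0,0,0]},{"linear":[-25.7,40,30.6],"rotation":[0,0,0]},{"linear":[-25.7,40,30.6],"rotation":[0,0,0]},{"linear":[-25.7,40,30.6],"rotation":[0,0,0]}]';  python3 - <<'E'
from h import *
np.set_printoptions(precision=3,suppress=True)
s=state(); print(s['joints'],s['tool_pos'],s['ft_force'],s['opening'])
E
```

```text
time_s: 6.05
tool_pos: [635.1, -200.2, 205.2]
tcp_rot: [3.139, 0.871, 1.569]
ft_force: [5.8, -1.7, 5.3]
opening: 0.215
[ 0.659  1.164 -0.551  0.733 -0.148  1.573  0.371] [ 635.07  -200.167  205.159] [ 5.799 -1.728  5.293] 0.21512789407826435
```

Forces are low, so on from 180° to 330°.

```bash
python3 -m handwheel '[{"linear":[-4.5,-0.6,5.3],"rotation":[0,0,0]},{"linear":[-8.8,-2.4,10.5],"rotation":[0,0,0]},{"linear":[-12.9,-5.4,15.3],"rotation":[0,0,0]},{"linear":[-16.5,-9.4,19.7],"rotation":[0,0,0]},{"linear":[-19.7,-14.3,23.5],"rotation":[0,0,0]},{"linear":[-22.3,-20,26.5],"rotation":[0,0,0]},{"linear":[-24.2,-26.3,28.8],"rotation":[0,0,0]},{"linear":[-25.3,-33.1,30.2],"rotation":[0,0,0]},{"linear":[-25.7,-40,30.6],"rotation":[0,0,0]},{"linear":[-25.7,-40,30.6],"rotation":[0,0,0]},{"linear":[-25.7,-40,30.6],"rotation":[0,0,0]}]';  python3 - <<'E'
from h import *
np.set_printoptions(precision=3,suppress=True)
s=state(); print(s['joints'],s['tool_pos'],s['ft_force'],s['opening'])
E
```

```text
time_s: 6.97
tool_pos: [594.1, -238.8, 205.1]
tcp_rot: [-3.14, 0.869, 1.575]
ft_force: [-0.4, 6.8, 6.3]
opening: 0.22
[ 0.746  1.14  -0.552  0.81  -0.135  1.572  0.436] [ 594.098 -238.835  205.135] [-0.394  6.817  6.26 ] 0.22012717302523757
```

```bash
python3 -m handwheel '[{"linear":[0.4,-6.9,-0.5],"rotation":[0,0,0]},{"linear":[1.5,-13.7,-1.8],"rotation":[0,0,0]},{"linear":[3.4,-20,-4.1],"rotation":[0,0,0]},{"linear":[6,-25.7,-7.2],"rotation":[0,0,0]},{"linear":[9.2,-30.6,-10.9],"rotation":[0,0,0]},{"linear":[12.9,-34.6,-15.3],"rotation":[0,0,0]},{"linear":[16.9,-37.6,-20.2],"rotation":[0,0,0]},{"linear":[21.2,-39.4,-25.3],"rotation":[0,0,0]},{"linear":[25.7,-40,-30.6],"rotation":[0,0,0]},{"linear":[27.9,-39.8,-33.3],"rotation":[0,0,0]},{"linear":[27.9,-39.8,-33.3],"rotation":[0,0,0]},{"linear":[27.9,-39.8,-33.3],"rotation":[0,0,0]}]';  python3 - <<'E'
from h import *
np.set_printoptions(precision=3,suppress=True)
s=state(); print(s['joints'],s['tool_pos'],s['ft_force'],s['opening'])
for n in("scene","wrist"):
    p,d=eyes.snapshot(n); cv2.imwrite(f"pics/{n}7.png",p[:,:,::-1])
p=cv2.imread("pics/scene7.png"); cv2.imwrite("pics/scene7z.png",cv2.resize(p[110:260,240:420],None,fx=3.5,fy=3.5,interpolation=cv2.INTER_CUBIC))
E
```

```text
time_s: 7.97
tool_pos: [555.1, -196.3, 205.1]
tcp_rot: [3.14, 0.871, 1.571]
ft_force: [5.0, 1.1, 4.9]
opening: 0.214
[ 0.788  1.035 -0.575  1.135 -0.155  1.352  0.451] [ 555.144 -196.26   205.107] [5.031 1.083 4.905] 0.21412055284765963
```

View pics/wrist7.png

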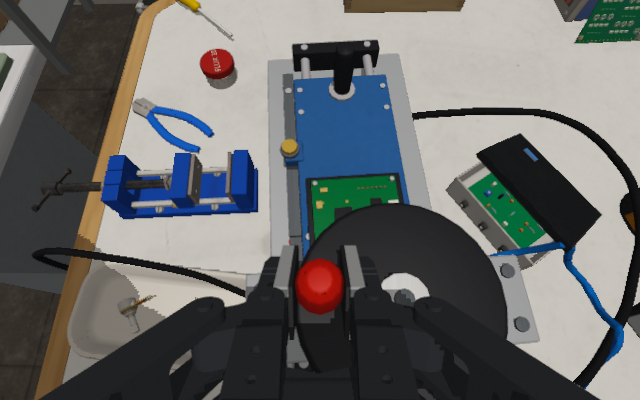

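View pics/scene7z.png

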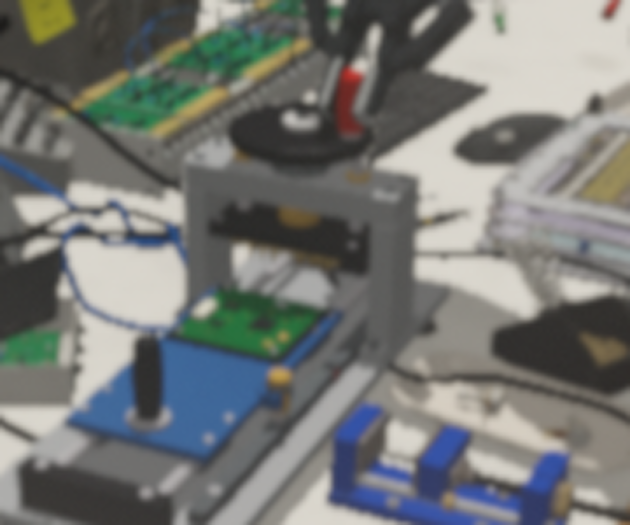

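One full turn is done. The grip is 3.6 mm past its start angle, which gives q ≈ 6.45, and the head looks higher. Next I'll release, back out along the tool axis and check.

```bash
python3 -m handwheel '[{"linear":[0,0,0],"rotation":[0,0,0]},{"linear":[0,0,0],"rotation":[0,0,0]},{"linear":[0,0,0],"rotation":[0,0,0]},{"linear":[0,0,0],"rotation":[0,0,0]},{"linear":[0,0,0],"rotation":[0,0,0]},{"linear":[-10,0,0],"rotation":[0,0,0]},{"linear":[-25,0,0],"rotation":[0,0,0]},{"linear":[-45,0,0],"rotation":[0,0,0]},{"linear":[-65,0,0],"rotation":[0,0,0]},{"linear":[-85,0,0],"rotation":[0,0,0]},{"linear":[-105,0,0],"rotation":[0,0,0]},{"linear":[-115,0,0],"rotation":[0,0,0]},{"linear":[-115,0,0],"rotation":[0,0,0]},{"linear":[-115,0,0],"rotation":[0,0,0]}]' 100;  python3 - <<'E'
from h import *
np.set_printoptions(precision=2,suppress=True)
s=state(); print(s['joints'],s['tool_pos'],s['ft_force'],s['opening'])
c=eyes.get_calibration("wrist"); p,d=eyes.snapshot("wrist"); p=p[:,:,::-1].copy(); cv2.imwrite(f"pics/wrist8.png",p); P=cloud(c,d)
hsv=cv2.cvtColor(p,cv2.COLOR_BGR2HSV)
red=((hsv[...,0]<8)|(hsv[...,0]>172))&(hsv[...,1]>120)&(hsv[...,2]>50); red[:140]=0
n,l,st,ce=cv2.connectedComponentsWithStats(red.astype(np.uint8)); i=1+st[1:,4].argmax()
Q=P[l==i]; print(st[i],ce[i]); m=abs(Q[:,2]-215)<8; print(np.percentile(Q[m],[5,50,95],axis=0)); print('top', np.median(Q[Q[:,2]>233],0))
m=((abs(P[...,2]-188)<4)&(hsv[...,2]<90)).astype(np.uint8)
cs,_=cv2.findContours(m,cv2.RETR_EXTERNAL,cv2.CHAIN_APPROX_NONE); cn=max(cs,key=cv2.contourArea)
W=np.array([plane(c,*q[0],188)[:2] for q in cn],np.float32); print('wheel',cv2.minEnclosingCircle(W))
E
```

```text
time_s: 9.23
tool_pos: [554.9, -270.1, 292.4]
tcp_rot: [-3.142, 0.871, 1.572]
ft_force: [0.2, 0.4, -0.7]
opening: 0.608
[ 0.81  1.04 -0.56  0.75 -0.15  1.74  0.42] [ 554.9  -270.13  292.44] [ 0.21  0.44 -0.67] 0.6077410935893549
[306 181  28  42 939] [319.59 201.52]
[[ 545.62 -219.14  208.5 ]
 [ 554.45 -217.93  216.69]
 [ 563.3  -212.27  222.25]]
top [ 554.09 -210.25  235.55]
wheel ((593.5236206054688, -211.88290405273438), 52.780155181884766)
```

View pics/wrist8.png

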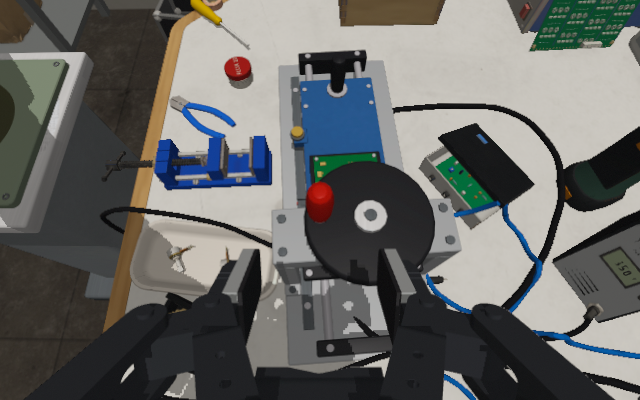

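After the turn the red grip is at (319,201), about 3.5 mm further on in y than at first, so the wheel reads ≈6.44 rad. To avoid the lamp I'll go round the front of the jig (x≈450, low), bring the hand upright there, then move in over the black grip.

```bash
python3 - <<'E'
from h import *
np.set_printoptions(precision=2,suppress=True)
for w,t in(((455,-200,235),20),((455,-60,205),0)): print(w,*rel(w,Rt(t,4.2 if t==0 else 2)))
E
```

```text
(455, -200, 235) [ 88.88 -99.64 -16.66] [ -1.66 -20.1   -0.92]
(455, -60, 205) [ 202.    -99.35 -104.43] [ -3.93 -40.08  -1.4 ]
```

```bash
python3 -m handwheel '[{"linear":[5,-30,-1],"rotation":[-0.3,-4,-0.2]},{"linear":[15,-58,-5],"rotation":[-0.7,-8,-0.4]},{"linear":[35,-80,-9],"rotation":[-1,-12,-0.6]},{"linear":[60,-95,-13],"rotation":[-1.4,-16,-0.8]},{"linear":[89,-100,-17],"rotation":[-1.7,-20.1,-0.9]},{"linear":[108,-100,-31],"rotation":[-2.1,-23.4,-1]},{"linear":[127,-100,-46],"rotation":[-2.4,-26.8,-1.1]},{"linear":[146,-100,-60],"rotation":[-2.8,-30.1,-1.2]},{"linear":[164,-99,-75],"rotation":[-3.2,-33.4,-1.2]},{"linear":[183,-99,-90],"rotation":[-3.5,-36.8,-1.3]},{"linear":[202,-99,-104],"rotation":[-3.9,-40.1,-1.4]},{"linear":[202,-99,-104],"rotation":[-3.9,-40.1,-1.4]},{"linear":[202,-99,-104],"rotation":[-3.9,-40.1,-1.4]}]';  python3 - <<'E'
from h import *
np.set_printoptions(precision=2,suppress=True)
s=state(); print(s['joints'],s['tool_pos'],s['ft_force'],s['opening'])
c=eyes.get_calibration("wrist"); p,d=eyes.snapshot("wrist"); np.save("pics/w9d.npy",d); np.savez("pics/w9c.npz",**c); cv2.imwrite(f"pics/wrist9.png",p[:,:,::-1])
p,d=eyes.snapshot("scene"); cv2.imwrite(f"pics/scene9.png",p[:,:,::-1])
print(*rel((578,13,190),Rt(0,4.2)))
E
```

```text
time_s: 10.37
tool_pos: [454.9, -58.2, 204.9]
tcp_rot: [-0.544, 1.57, -2.037]
ft_force: [-0.9, -0.4, 0.2]
opening: 0.605
[ 0.21  0.59 -0.26  1.92  0.23  0.66 -0.11] [454.94 -58.21 204.91] [-0.91 -0.41  0.17] 0.605446368845319
[ 14.99 127.87 -65.21] [-0.06  0.03  0.01]
```

View pics/wrist9.png

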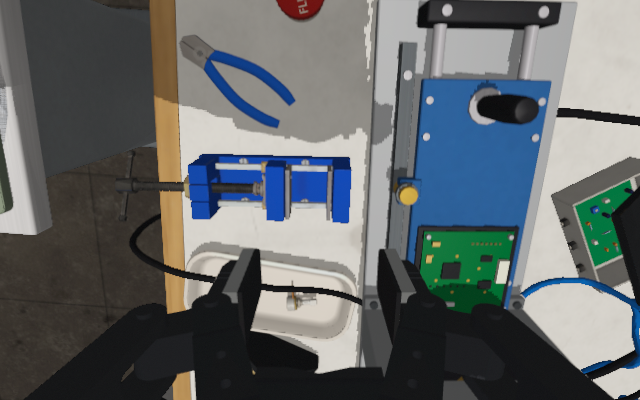

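View pics/scene9.png

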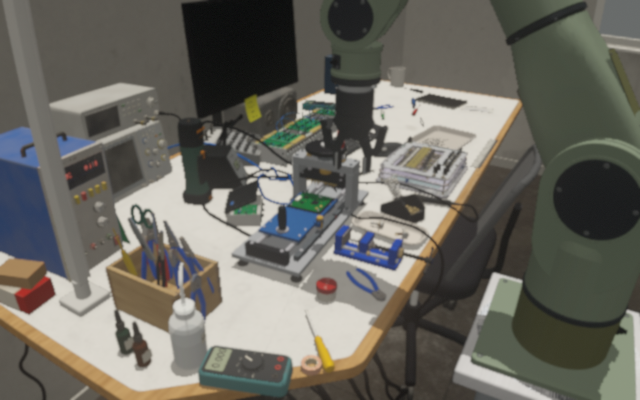

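The wrist view shows the black grip's foot ring at (487,106) and its top at (527,109). The plunger cap is at (406,195) and the index bar runs along column ~405. I'll measure these.

```bash
python3 - <<'E'
from h import *
np.set_printoptions(precision=2,suppress=True)
c=dict(np.load("pics/w9c.npz")); d=np.load("pics/w9d.npy"); P=cloud(c,d)
Q=P[80:135,465:550].reshape(-1,3); Q=Q[(Q[:,2]>80)&(Q[:,2]<140)]
for z in(85,95,105,115,125):
    m=abs(Q[:,2]-z)<5; print(z,m.sum(),Q[m].min(0),Q[m].max(0))
T=Q[Q[:,2]>126]; print('top',T.mean(0),T.min(0),T.max(0))
print('ring',plane(c,487,106,69),'top ray',plane(c,527,109,128))
for q in [(408,75),(378,300),(540,4),(549,100),(517,300)]: print(q,P[q[1],q[0]])
print('cap',P[195,406])
# bench-plate edges x of back edge  of nest
E
```

```text
85 127 [568.27   7.53  80.04] [576.9   24.69  89.98]
95 144 [567.81   6.95  90.  ] [577.29  24.93 100.  ]
105 220 [567.74   6.09 100.31] [578.43  25.04 109.96]
115 246 [567.81   6.34 110.1 ] [578.16  24.6  119.92]
125 708 [568.74   6.6  120.03] [585.73  24.08 129.98]
top [576.91  15.74 127.95] [569.01   7.75 126.05] [585.73  23.63 130.91]
ring [580.11  14.99  69.  ] top ray [577.71  15.83 128.  ]
(408, 75) [519.72  33.68  48.73]
(378, 300) [ 524.05 -182.53   41.94]
(540, 4) [606.06  90.59  64.78]
(549, 100) [650.48  24.44  34.01]
(517, 300) [ 664.89 -170.79   44.3 ]
cap [524.15 -58.53  81.4 ]
```

```bash
python3 -m handwheel '[{"linear":[3,26,-13],"rotation":[0,0,0]},{"linear":[6,52,-27],"rotation":[0,0,0]},{"linear":[9,78,-40],"rotation":[0,0,0]},{"linear":[12,104,-54],"rotation":[0,0,0]},{"linear":[15,128,-67],"rotation":[0,0,0]},{"linear":[15,128,-67],"rotation":[0,0,0]},{"linear":[15,128,-67],"rotation":[0,0,0]},{"linear":[15,128,-67],"rotation":[0,0,0]}]';  python3 - <<'E'
from h import *
np.set_printoptions(precision=2,suppress=True)
s=state(); print(s['joints'],s['tool_pos'],s['ft_force'],s['opening'])
c=eyes.get_calibration("wrist"); p,d=eyes.snapshot("wrist"); cv2.imwrite(f"pics/wrist10.png",p[:,:,::-1]); P=cloud(c,d)
Q=P[150:400,240:400].reshape(-1,3); Q=Q[(Q[:,2]>80)&(Q[:,2]<140)&(np.hypot(Q[:,0]-578,Q[:,1]-15)<25)]
for z in(95,105,115,125):
    m=abs(Q[:,2]-z)<5; print(z,m.sum(),Q[m].min(0),Q[m].max(0)) if m.sum() else 0
print(*rel((577.7,15,86),Rt(0,4.2)))
E
```

```text
time_s: 11.13
tool_pos: [577.9, 13.3, 190.0]
tcp_rot: [-0.478, 1.57, -1.979]
ft_force: [-0.3, 0.8, 0.5]
opening: 0.606
[ 0.04  0.77 -0.24  1.53  0.21  0.88 -0.2 ] [577.92  13.29 189.98] [-0.25  0.83  0.48] 0.6058170434509818
95 67 [568.95  19.8   90.03] [585.27  25.34  99.56]
105 121 [567.91  15.15 100.06] [587.36  25.26 109.99]
115 153 [568.28  14.84 110.03] [587.03  25.28 119.96]
125 618 [568.62   7.24 120.12] [586.63  24.57 129.91]
[104.23  -0.08  -1.74] [-0.18  0.06  0.01]
```

View pics/wrist10.png

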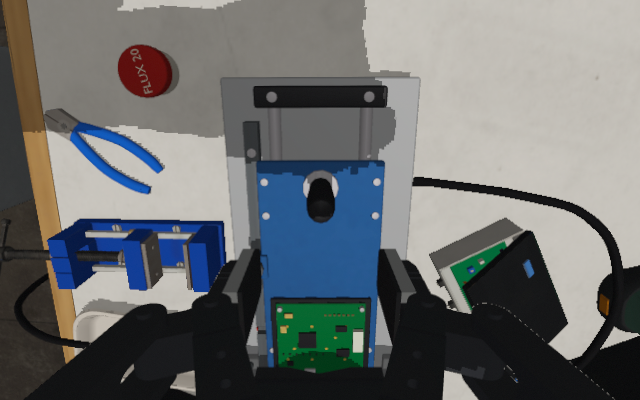

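The black grip's top is at (321,205), centred between the fingers. Measured again it stands at (577.7,15.5). I'll descend onto it.

```bash
python3 -m handwheel '[{"linear":[20,0,-2],"rotation":[0,0,0]},{"linear":[40,0,-2],"rotation":[0,0,0]},{"linear":[60,0,-2],"rotation":[0,0,0]},{"linear":[75,0,-2],"rotation":[0,0,0]},{"linear":[88,0,-2],"rotation":[0,0,0]},{"linear":[98,0,-2],"rotation":[0,0,0]},{"linear":[104,0,-2],"rotation":[0,0,0]},{"linear":[104,0,-2],"rotation":[0,0,0]},{"linear":[104,0,-2],"rotation":[0,0,0]},{"linear":[104,0,-2],"rotation":[0,0,0]}]';  python3 - <<'E'
from h import *
np.set_printoptions(precision=2,suppress=True)
s=state(); print(s['joints'],s['tool_pos'],s['ft_force'],s['opening'])
p,d=eyes.snapshot("wrist"); cv2.imwrite(f"pics/wrist11.png",p[:,:,::-1])
p,d=eyes.snapshot("scene"); cv2.imwrite(f"pics/scene11.png",p[:,:,::-1])
E
```

```text
time_s: 12.02
tool_pos: [578.6, 17.0, 87.0]
tcp_rot: [1.025, 1.569, -0.474]
ft_force: [-0.3, -1.0, 0.4]
opening: 0.607
[ 0.01  0.91 -0.19  1.62  0.26  0.64 -0.25] [578.62  16.99  86.97] [-0.29 -0.97  0.39] 0.6072979890936943
```

View pics/wrist11.png

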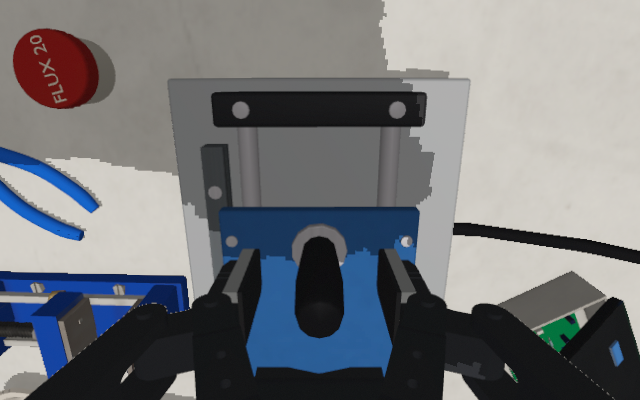

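View pics/scene11.png

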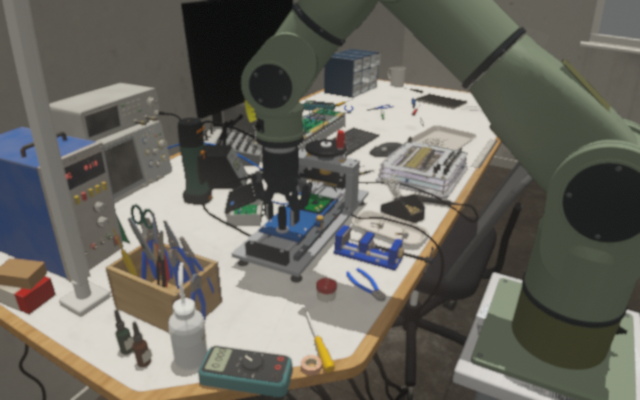

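The black grip, with its top at (320,310), is between the pads, and the wrist force is near zero. Closing now.

```bash
python3 -m handwheel '[{"linear":[0,0,0],"rotation":[0,0,0]},{"linear":[0,0,0],"rotation":[0,0,0]},{"linear":[0,0,0],"rotation":[0,0,0]},{"linear":[0,0,0],"rotation":[0,0,0]},{"linear":[0,0,0],"rotation":[0,0,0]},{"linear":[0,0,0],"rotation":[0,0,0]}]' 255;  python3 - <<'E'
from h import *
np.set_printoptions(precision=3,suppress=True)
s=state(); print(s['joints'],s['tool_pos'],s['ft_force'],s['opening'])
R=Ro.from_euler('xyz',s['tcp_rot']).as_matrix(); print(R)
yj=np.array([-np.sin(np.radians(4.2)),np.cos(np.radians(4.2)),0])
print('per mm of travel (-yj) in tool', R.T@-yj)
E
```

```text
time_s: 12.62
tool_pos: [578.7, 17.1, 86.6]
tcp_rot: [1.006, 1.569, -0.493]
ft_force: [0.3, -0.8, 5.5]
opening: 0.208
[ 0.012  0.912 -0.195  1.617  0.262  0.637 -0.247] [578.725  17.106  86.626] [ 0.285 -0.798  5.457] 0.2081812356116737
[[ 0.002  0.997  0.072]
 [-0.001  0.072 -0.997]
 [-1.     0.001  0.001]]
per mm of travel (-yj) in tool [0.001 0.001 1.   ]
```

Held, and travel is along tool +z. I'll slide 60 mm, watch the force, then measure how far is left.

```bash
python3 -m handwheel '[{"linear":[0,0,3],"rotation":[0,0,0]},{"linear":[0,0,8],"rotation":[0,0,0]},{"linear":[0,0,13],"rotation":[0,0,0]},{"linear":[0,0,18],"rotation":[0,0,0]},{"linear":[0,0,23],"rotation":[0,0,0]},{"linear":[0,0,28],"rotation":[0,0,0]},{"linear":[0,0,33],"rotation":[0,0,0]},{"linear":[0,0,38],"rotation":[0,0,0]},{"linear":[0,0,43],"rotation":[0,0,0]},{"linear":[0,0,48],"rotation":[0,0,0]},{"linear":[0,0,53],"rotation":[0,0,0]},{"linear":[0,0,57],"rotation":[0,0,0]},{"linear":[0,0,60],"rotation":[0,0,0]},{"linear":[0,0,60],"rotation":[0,0,0]},{"linear":[0,0,60],"rotation":[0,0,0]},{"linear":[0,0,60],"rotation":[0,0,0]}]';  python3 - <<'E'
from h import *
np.set_printoptions(precision=2,suppress=True)
s=state(); print(s['joints'],s['tool_pos'],s['ft_force'],s['opening'])
for n in ("wrist","scene","top"):
    c=eyes.get_calibration(n); p,d=eyes.snapshot(n); cv2.imwrite(f"pics/{n}12.png",p[:,:,::-1]); np.save(f"pics/{n}12d.npy",d)
p=cv2.imread("pics/scene12.png"); cv2.imwrite("pics/scene12z.png",cv2.resize(p[120:270,240:420],None,fx=4,fy=4,interpolation=cv2.INTER_CUBIC))
p=cv2.imread("pics/top12.png"); cv2.imwrite("pics/top12z.png",cv2.resize(p[120:220,270:450],None,fx=4.4,fy=4.4,interpolation=cv2.INTER_CUBIC))
E
```

```text
time_s: 13.95
tool_pos: [583.1, -43.2, 86.6]
tcp_rot: [0.747, 1.569, -0.752]
ft_force: [1.8, -2.2, 5.1]
opening: 0.204
[ 0.12  0.92 -0.21  1.59  0.28  0.66 -0.16] [583.08 -43.22  86.61] [ 1.78 -2.2   5.08] 0.20358371567174235
```

View pics/wrist12.png

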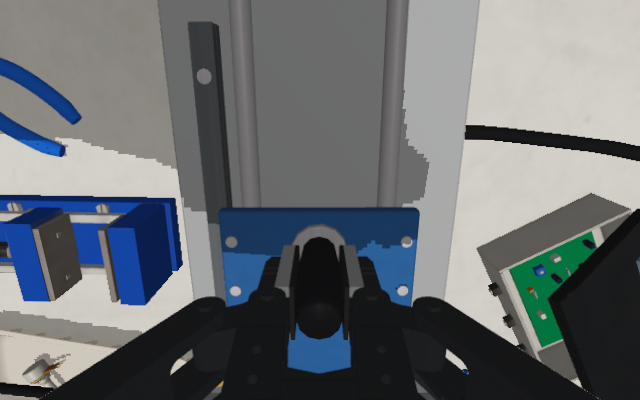

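View pics/scene12z.png

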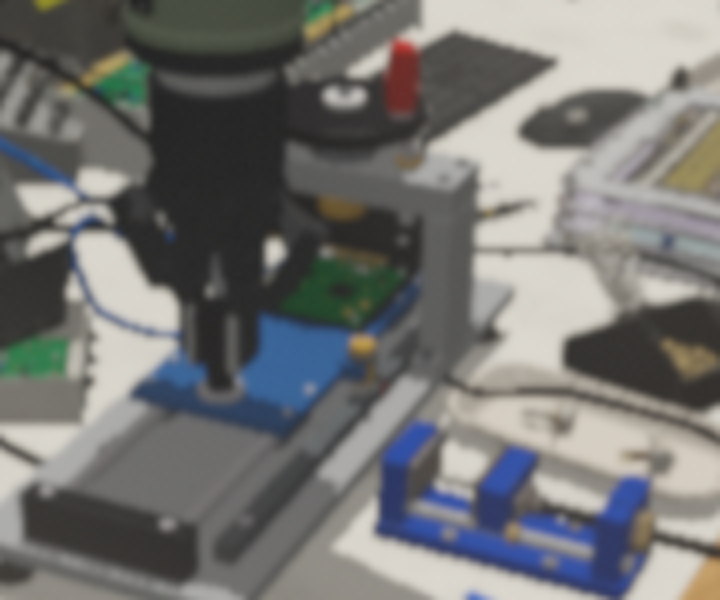

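View pics/top12z.png

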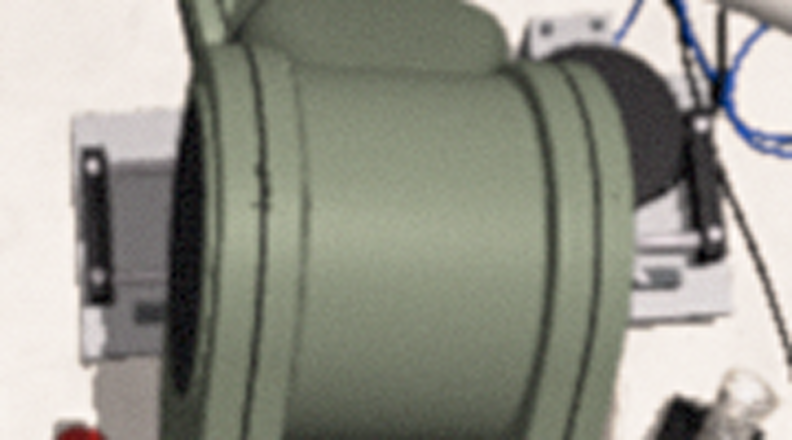

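Travelled 60.4 mm; the plunger cap is at zoom (362,345) and the red notch line is just ahead at about (378,388). By the measured wheel axis about 22 mm remain. I'll move 17 mm more, then go in 1 mm steps watching the force along y.

```bash
python3 -m handwheel '[{"linear":[0,0,3],"rotation":[0,0,0]},{"linear":[0,0,7],"rotation":[0,0,0]},{"linear":[0,0,11],"rotation":[0,0,0]},{"linear":[0,0,14],"rotation":[0,0,0]},{"linear":[0,0,17],"rotation":[0,0,0]},{"linear":[0,0,17],"rotation":[0,0,0]},{"linear":[0,0,17],"rotation":[0,0,0]},{"linear":[0,0,17],"rotation":[0,0,0]}]'
for i in 1; do :; done
python3 -m handwheel '[{"linear":[0,0,1],"rotation":[0,0,0]},{"linear":[0,0,1],"rotation":[0,0,0]},{"linear":[0,0,1],"rotation":[0,0,0]}]' | egrep 'pos|force'
python3 -m handwheel '[{"linear":[0,0,1],"rotation":[0,0,0]},{"linear":[0,0,1],"rotation":[0,0,0]},{"linear":[0,0,1],"rotation":[0,0,0]}]' | egrep 'pos|force'
python3 - <<'E'
from h import *
p,d=eyes.snapshot("scene"); cv2.imwrite("pics/scene13z.png",cv2.resize(p[190:250,310:370,::-1],None,fx=10,fy=10,interpolation=cv2.INTER_CUBIC))
E
```

```text
time_s: 14.77
tool_pos: [584.3, -60.2, 86.6]
tcp_rot: [0.724, 1.569, -0.775]
ft_force: [1.1, -2.1, 5.3]
opening: 0.212
tool_pos: [584.4, -60.7, 86.6]
ft_force: [1.6, -0.7, 5.3]
tool_pos: [584.5, -61.7, 86.6]
ft_force: [1.6, -0.3, 4.3]
```

View pics/scene13z.png

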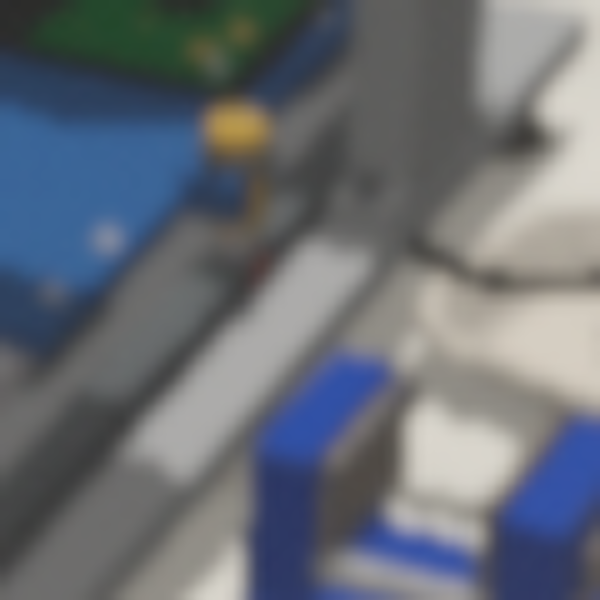

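```bash
python3 - <<'E'
from h import *
np.set_printoptions(precision=2,suppress=True)
c=eyes.get_calibration("scene")
a=np.radians(4.2); X=np.array([np.cos(a),np.sin(a),0]);Y=np.array([-np.sin(a),np.cos(a),0])
O=np.array([594.5,-211.3,0])+100*Y
J=lambda x,y,z:O+x*X+y*Y+np.array([0,0,z])
print('line',proj(c,[J(-63,-25,46),J(-63,-25,40)]),'cap if home',proj(c,[J(-57,-25,79)]),'per 10mm y',proj(c,[J(-57,-15,79)]))
p,_=eyes.snapshot("scene"); hsv=cv2.cvtColor(p,cv2.COLOR_RGB2HSV)
S=hsv[190:230,320:350]
m=(S[...,0]>15)&(S[...,0]<32)&(S[...,1]>110)&(S[...,2]>110); v,u=np.nonzero(m); print('cap',u.mean()+320,v.mean()+190,len(u), v.min()+190,v.max()+190)
q=p.astype(int)[190:230,320:350]; w=np.clip(q[...,0]-np.maximum(q[...,1],q[...,2]*1.0)-12,0,None)*(~m)
w[:18]=0
v,u=np.nonzero(w>0); W=w[v,u]; print('red',(u*W).sum()/W.sum()+320,(v*W).sum()/W.sum()+190,len(u),list(zip(u+320,v+190,W)))
E
```

```text
line [[336.5  214.84]
 [336.42 217.02]] cap if home [[334.59 202.16]] per 10mm y [[332.92 203.89]]
cap 333.11764705882354 202.58823529411765 17 201 204
red 335.5 216.25 3 [(np.int64(335), np.int64(216), np.float64(1.0)), (np.int64(336), np.int64(216), np.float64(2.0)), (np.int64(335), np.int64(217), np.float64(1.0))]
```

The scene view reads the plunger a few millimetres short of the notch, which agrees with the kinematics. I'll continue in 1 mm steps.

```bash

python3 -m handwheel '[{"linear":[0,0,1],"rotation":[0,0,0]},{"linear":[0,0,1],"rotation":[0,0,0]},{"linear":[0,0,1],"rotation":[0,0,0]}]' | egrep 'pos|force'
python3 -m handwheel '[{"linear":[0,0,0],"rotation":[0,0,0]},{"linear":[0,0,0],"rotation":[0,0,0]},{"linear":[0,0,0],"rotation":[0,0,0]}]' | egrep 'pos|force'
python3 -m handwheel '[{"linear":[0,0,1],"rotation":[0,0,0]},{"linear":[0,0,1],"rotation":[0,0,0]},{"linear":[0,0,1],"rotation":[0,0,0]}]' | egrep 'pos|force'
python3 -m handwheel '[{"linear":[0,0,0],"rotation":[0,0,0]},{"linear":[0,0,0],"rotation":[0,0,0]},{"linear":[0,0,0],"rotation":[0,0,0]}]' | egrep 'pos|force'
```

```text
tool_pos: [584.5, -62.8, 86.6]
ft_force: [1.3, -0.1, 5.0]
tool_pos: [584.5, -62.8, 86.6]
ft_force: [0.8, -1.5, 6.0]
tool_pos: [584.6, -63.8, 86.6]
ft_force: [1.1, -0.9, 5.8]
tool_pos: [584.6, -63.8, 86.6]
ft_force: [1.2, -1.0, 4.2]
```

```bash

python3 -m handwheel '[{"linear":[0,0,1],"rotation":[0,0,0]},{"linear":[0,0,1],"rotation":[0,0,0]},{"linear":[0,0,1],"rotation":[0,0,0]},{"linear":[0,0,1],"rotation":[0,0,0]}]' | egrep 'pos|force'
python3 - <<'E'
from h import *
s=state(); print(s['tool_pos'],s['ft_force'],s['moment'],s['effort'].round(2))
p,d=eyes.snapshot("scene"); cv2.imwrite("pics/scene14z.png",cv2.resize(p[190:250,310:370,::-1],None,fx=8,fy=8,interpolation=cv2.INTER_CUBIC))
s=state(); print(s['tool_pos'],s['ft_force'])
E
```

```text
tool_pos: [584.7, -64.7, 86.6]
ft_force: [1.2, -0.6, 5.5]
[584.69395075 -64.69580426  86.63606012] [ 1.17650922 -0.63027922  5.46168059] [-0.08324751 -0.33061833 -0.01528657] [ -0.12 -93.15  -2.88 -15.6   -0.12   0.38  -0.  ]
[584.66165766 -64.6782664   86.62924927] [1.31229479 0.35372778 4.78515073]
```

View pics/scene14z.png

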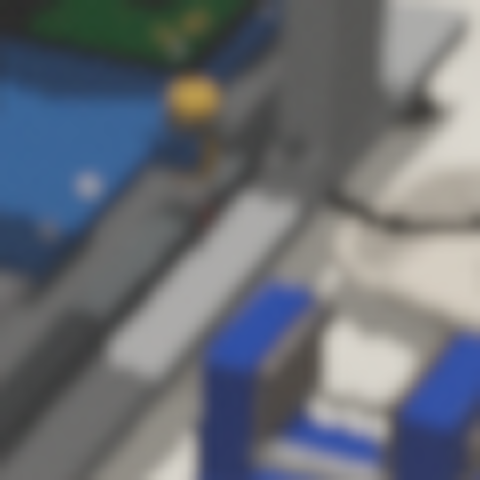

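```bash

python3 -m handwheel '[{"linear":[0,0,1],"rotation":[0,0,0]},{"linear":[0,0,1],"rotation":[0,0,0]},{"linear":[0,0,1],"rotation":[0,0,0]}]' | egrep 'pos|force'
python3 -m handwheel '[{"linear":[0,0,0],"rotation":[0,0,0]}]' | egrep 'force'
python3 -m handwheel '[{"linear":[0,0,0],"rotation":[0,0,0]}]' | egrep 'force'
python3 -m handwheel '[{"linear":[0,0,1],"rotation":[0,0,0]},{"linear":[0,0,1],"rotation":[0,0,0]},{"linear":[0,0,1],"rotation":[0,0,0]}]' | egrep 'pos|force'
python3 -m handwheel '[{"linear":[0,0,0],"rotation":[0,0,0]}]' | egrep 'force'
python3 -m handwheel '[{"linear":[0,0,0],"rotation":[0,0,0]}]' | egrep 'force'
```

```text
tool_pos: [584.7, -65.1, 86.6]
ft_force: [0.3, 2.4, 5.9]
ft_force: [0.3, 2.9, 4.6]
ft_force: [0.4, 3.1, 5.9]
tool_pos: [584.7, -65.4, 86.6]
ft_force: [-0.4, 5.6, 6.8]
ft_force: [-0.3, 6.6, 5.5]
ft_force: [-0.1, 7.4, 7.1]
```

The force along y rose from 0 to 7 N while the tool moved only 0.7 mm, so the plunger appears to be against the far flank of the notch. I'll back off in steps to check that it is held on both sides and to find the middle.

```bash

python3 -m handwheel '[{"linear":[0,0,-1],"rotation":[0,0,0]},{"linear":[0,0,-1],"rotation":[0,0,0]},{"linear":[0,0,-1],"rotation":[0,0,0]},{"linear":[0,0,-1],"rotation":[0,0,0]}]' | egrep 'pos|force'
python3 -m handwheel '[{"linear":[0,0,-1],"rotation":[0,0,0]},{"linear":[0,0,-1],"rotation":[0,0,0]},{"linear":[0,0,-1],"rotation":[0,0,0]},{"linear":[0,0,-1],"rotation":[0,0,0]}]' | egrep 'pos|force'
python3 -m handwheel '[{"linear":[0,0,-1],"rotation":[0,0,0]},{"linear":[0,0,-1],"rotation":[0,0,0]},{"linear":[0,0,-1],"rotation":[0,0,0]},{"linear":[0,0,-1],"rotation":[0,0,0]}]' | egrep 'pos|force'
python3 -m handwheel '[{"linear":[0,0,-1],"rotation":[0,0,0]},{"linear":[0,0,-1],"rotation":[0,0,0]},{"linear":[0,0,-1],"rotation":[0,0,0]},{"linear":[0,0,-1],"rotation":[0,0,0]}]' | egrep 'pos|force'
```

```text
tool_pos: [584.7, -65.0, 86.6]
ft_force: [0.7, 3.8, 6.0]
tool_pos: [584.7, -64.6, 86.6]
ft_force: [0.7, -0.3, 5.0]
tool_pos: [584.6, -64.3, 86.6]
ft_force: [2.3, -5.2, 5.3]
tool_pos: [584.6, -64.0, 86.6]
ft_force: [3.8, -9.3, 4.4]
```

It is held on both sides: +7 N pushed in, −9 N drawn out, and zero at y=−64.6. I'll return to that middle and check.

```bash

python3 -m handwheel '[{"linear":[0,0,1],"rotation":[0,0,0]},{"linear":[0,0,2],"rotation":[0,0,0]},{"linear":[0,0,2],"rotation":[0,0,0]},{"linear":[0,0,2],"rotation":[0,0,0]},{"linear":[0,0,2],"rotation":[0,0,0]},{"linear":[0,0,2],"rotation":[0,0,0]}]'
python3 - <<'E'
from h import *
np.set_printoptions(precision=2,suppress=True)
s=state(); print(s['tool_pos'],s['ft_force'],s['joint_velocities'])
for n in("scene","wrist"):
    p,d=eyes.snapshot(n); cv2.imwrite(f"pics/{n}15.png",p[:,:,::-1])
c=eyes.get_calibration("scene"); p=cv2.imread("pics/scene15.png"); cv2.imwrite("pics/scene15z.png",cv2.resize(p[120:270,240:420],None,fx=4,fy=4,interpolation=cv2.INTER_CUBIC))
q0=cv2.imread("pics/scene0.png"); 
df=cv2.absdiff(p,q0)[260:400,280:400].max(-1); print('changed px near loose items',(df>40).sum())
E
```

```text
time_s: 19.42
tool_pos: [584.7, -64.7, 86.6]
tcp_rot: [0.962, 1.569, -0.536]
ft_force: [1.8, -1.3, 6.1]
opening: 0.205
[584.67 -64.66  86.61] [ 1.77 -1.34  6.12] [-0.  0.  0. -0.  0. -0.  0.]
changed px near loose items 3027
```

View pics/scene15.png

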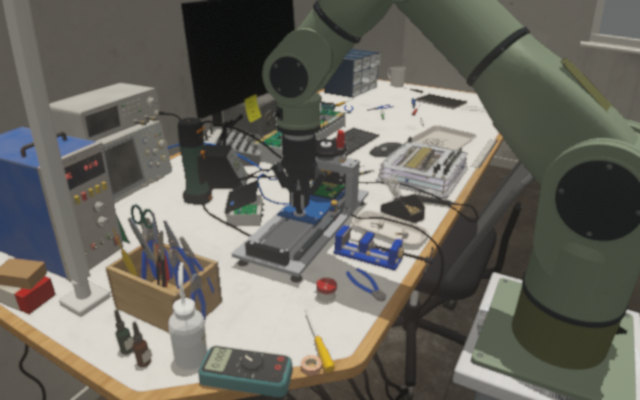

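View pics/scene15z.png

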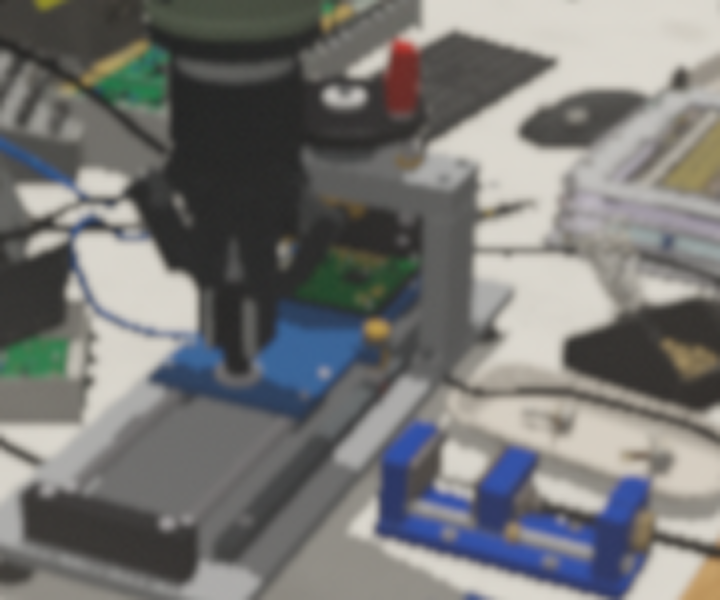

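In the scene view the plunger cap is above the red notch line. The crank stands where I left it. The jar (327,287), cutters (365,284) and screwdriver (322,345) are at their starting pixels; the pixels that changed there look like the arm's shadow. Handing in.

```bash
python3 - <<'E'
from h import *
print(order.finish_job()); s=state(); print(s['time_s'],s['tool_pos'],s['ft_force'],s['opening'])
E
```

```text
the job is handed in; nothing more can be done
None
the job is handed in; nothing more can be done
```

The head is up, the nest is in the notch and held by its grip, and the job is handed in at about 19.5 s of the 56 s allowed. No verdict came back.

**What I did**
- **Handwheel:** I held the red crank grip with the hand tilted 40°, because a lamp arm hangs over the wheel, and led it one full turn clockwise. I then let go and backed out.
- **Nest:** I went round the front of the jig, took the black grip, slid the nest in about 82 mm and left it held.

**Last checks**
- **Wheel:** the crank stands about 3.5 mm past its starting point, which puts the wheel at roughly 6.44 rad (6.1 needed).
- **Notch:** the plunger resists both ways, about +7 N pushed in and −9 N drawn out. I stopped at the zero between them, with the arm still and −1.3 N left along the slide.
- **Travel:** I could not read the nest joint directly. The camera estimates of the travel to the notch (81–83 mm) agree with the 82 mm found by force. The −9 N test came close to the 10 N that would pull the plunger out, but it held.
- **Grip:** the fingers are closed on the black grip, opening about 17 mm.
- **Loose items:** the jar, screwdriver and side cutters appear at the same pixels as at the start. A raw image comparison showed about 3,000 changed pixels around them. I put that down to the arm's shadow from the picture, not from a separate measurement.

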